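Unclamp a setup block, bed it in its fitted case and shut the lid

ROBOT

A 6-joint arm with a two-finger parallel gripper is mounted at the origin on the work surface. World frame = base frame: x ahead of the robot, y to its left, z up, the work surface at z = 0. Lengths are in m, angles in degrees, forces in N, time in s.
With the tool pointing down it reaches from about 0.275 to 0.725 m from the base axis. Payload 5.6 kg.
Tool frame: the origin (TCP) lies at the centre of the arm's flange, where the gripper is bolted on; the fingertips stand 173 mm ahead of it and the grasp point (between the pads) lies 155 mm ahead of it; z points along the fingers, x is the direction in which the jaws open and shut, and the axes are right-handed (so a half turn about z gives the same grasp; the last joint's range is limited). The gripper opens to 85 mm and grips with 20 to 120 N. Pads are 22 mm wide; open, the fingers measure 114 mm over their backs; the gripper's body (76 mm by 85 mm) begins 54 mm behind the grasp point. The pads swing forward as they close: fully open they stand 13 mm farther back than shut.
Start: joints at [-50.099, 14.616, 6.199, 0, -81.583, -16.306], TCP at [0.22, -0.504, 0.405] pointing down, gripper open.
Joint ranges: [-168.99, 168.99], [-69.2, 112.95], [-62.41, 85.93], [-164.36, 98.24], [-168.68, -3.75], [-174.98, 174.98]. Speed limits (degrees/s): [147.25, 147.25, 180, 180, 180, 180].

INTERFACE

Orientations are given as a 3x3 rotation matrix whose columns are the frame's x, y, z axes.
In Python, from bench import state, get_image, job_done, boxes_of, masks_of, tip_of gives the robot as it stands.
- The arm moves only by the shell command python3 -m creep 'ROWS' [OPENING] [FORCE]. ROWS is JSON, a list of rows, each an object of numbers: "dx", "dy", "dz": the shift along the tool's x, y, z in cm; "twist": the turn about the tool's z in rad. In form: [{"dx": .., "dy": .., "dz": .., "twist": ..}, ...]. A call has 1 to 8 rows; each row shifts and turns the pose as measured when the row begins, along the tool's axes as they then stand; what a row does not reach is not made up. A row lasts 1/10 s, in which the tool goes at most 50 mm and 8.59 degrees, less where a joint would pass 70% of its speed; a pose out of reach is approached as far as the arm can. A call is refused whole if a number of a shift passes 5 or a number of a turn 0.15, either way. A call with a gripper value outside its range is refused whole. OPENING is the finger opening in cm, from 0 to 8.54, set as the call begins (- or left out, the last holds). The fingers move at their own pace and stop on an object; FORCE is the grip in N (left out, the last holds). Time passes only in rows, so rows that do not move let the fingers close. It gives the time, the measured TCP pose, the force and the opening at its end, in the units of the state.
- state(): the state, without advancing time (a new reading comes with each control period).
- get_image(name): name is "scene" or "top"; returns a dict with "image" (400x640x3 uint8, red, green, blue), "vertical_fov" (degrees; the focal length in pixels is half the picture's height over the tangent of half this angle, whatever the lens; pixels are square), "cx", "cy" (the principal point, pixels), "k1" (the pictures are not rectified: a ray, as slopes to the right and down, at radius r is drawn at 1 + k1 r^2 times it, then the intrinsics apply), "R" (3x3) and "t" (3): a world point X has camera coordinates R X + t. Camera axes: x right, y down, z forward; pixel columns grow to the right and rows downward; lengths in m; the calibration is good to about 2 mm. A picture is of the moment at which its call begins. There is no depth.
- job_done(): hands the job in, once; it reports no verdict.
Trained networks look in a picture, given as the dict that the camera call returned (one of the last four; its "shot" number tells which), for a name from the list of things; names that differ only in an ending like _2 or _b are one class to them, and where a whole thing is asked for, a point or a joint stands for the part that bears it (a point fixed in the world has none). Each returns a list of dicts, best first, with "p" (0 to 1); they miss things now and then, are a little off and sometimes report something else, mostly with a low value. They report only what shows in the picture. A call takes as long as a camera call.
- boxes_of(picture, label): "location" ([x, y, z] in m, in world coordinates, good to about 4 mm: the middle of the surface that is visible of it).
- masks_of(picture, label): "region" (400x640 bool, what is visible of it).
- tip_of(picture, label): "location" ([x, y, z] in m, in world coordinates, good to about 4 mm: a listed point, or the origin of a listed thing).
The state is a dict: "time": time; "qpos": joint angles; "qd": joint speeds; "joint_torque": joint torques, N m; "ee_pos": TCP position; "tcp_rot": TCP orientation; "wrist_force": force on the tool from outside, world axes, zero at the start; "moment": the same for the moment, N m; "opening": finger opening in m.
Only numpy, scipy, OpenCV 4.12 (cv2) and the standard library are available. Lean on these libraries where they do the work, as an engineer would, in place of code of your own. Each camera call takes 0.05 s, during which the arm holds its last target.

TASK

The steel setup block clamped on the plywood fixture board has been deburred and goes back in its case. Throw the toggle clamp's handle fully back so that the arm swings up clear, lift the block out without dropping it, and lay it flat in the empty pocket of the black case beside its twin. See that both blocks sit right down in their pockets with nothing above the rim, then close the lid fully; leave the twin, the oilstone, the hammer and the dish where they are.

Things in the scene. Friction and masses are not known exactly. Their poses are not given: they have to be found in the camera images.
- fixture: Plywood fixture board, 120 x 230 x 18 mm, screwed to the bench. Origin: centre of its underside; z up, y along its length. Towards -y stands a vertical-handle toggle clamp (30 mm wide); towards +y lies the clamped block among three steel dowels 8 mm thick, 12 mm high: two on the block's +x side, 27 mm either way from its middle, one at its +y end.
- clamp_grip (a point): Centre of the black rubber grip of the clamp's handle, a rod 18 mm thick; the grip's top end is 44 mm from this point. Clamped, the handle leans 20 degrees from upright over the arm (+y of the fixture) and this point is at y -33, z 141 mm in the fixture's frame. Push or pull it towards -y, then down: about 4 N takes it over centre, 1 to 2 N after that; past centre it stays open.
- clamp_arm (a joint): Angle of the clamp's hold-down arm, rad: 0 clamped (arm level towards +y, its rubber-tipped spindle pressing on the block with about 13 N), 1.65 at its stop (arm upright, top 138 mm above the bench, spindle tip sticking out to y -25 mm of the fixture). Below about 1.4 the arm is in the way of a gripper over the block. Its pin is at y -35, z 58 mm of the fixture.
- block_center (a point): Centre of the loose steel setup block: a flat ground block 50 mm (x) by 75 mm (y) by 25 mm (z) with drilled holes, about 0.6 kg. It starts under the clamp, lying flat on the board, its y along the board's y; grip it across the 50 mm, at the middle of its length, where the sides are free between the dowels.
- nest (a point): Point on the fixture where the centre of the clamped block lies: y 52 mm, z 30.5 mm in the fixture's frame. It does not move with the block.
- case: Black case, 124 (x) by 186 mm (y), fixed. Origin: centre of underside, z up, hinge on its +x side. Walls 6 mm; inner floor 6 mm, rim 34 mm above the bench. A grey tray 12 mm high forms two pockets 55 (x) by 80 mm (y), centres at y -43 and +43 mm, finger recesses down to the floor at the middle of both long sides: 50 mm long, 28 mm wide (to the wall). A block fully home is 3 mm below the rim.
- pocket_seat (a point): Where the centre of the block comes to lie in the empty pocket (y = -43 mm in the case's frame, 18.5 mm above the bench); its axes are those of the case.
- twin_center (a point): Centre of the twin block, the same size and look, loose, lying in the other pocket (y about +43 mm in the case's frame).
- twin_seat (a point): Centre of the twin's pocket at half the height of a block (y = +43 mm in the case's frame, 18.5 mm above the bench).
- lid (a joint): Opening angle of the case's lid, rad: 0 shut on the rim, starts open at about 1.6 to 1.8, slightly past upright. Stiff hinge: it stays where it is left; about 2 N at its front edge swings it shut.
- lid_hinge (a point): Middle of the lid's hinge line, on the case's +x side, 34.5 mm above the bench, level with the lid's inner face; the line runs along the case's y. The lid is a flat plate 10 mm thick (ribs 1.5 mm more outside), 186 mm wide, 124 mm from hinge to front edge; shut, it reaches from here to the case's -x side. The axes of this point turn with the lid.
- lid_lip (a point): Centre of the grey thumb lip on the middle of the lid's front edge, 129 mm from the hinge line: 50 mm wide, 12 mm out, 6 mm thick. Its axes turn with the lid.
- stone: Bystander, loose: grey oilstone in a wooden holder, 60 x 170 x 34 mm. Origin at the centre of its underside.
- hammer: Bystander, loose: hammer with a wooden handle lying along its own x, head at +x, about 260 mm long.
- dish: Bystander, loose: round steel dish of nuts, 96 mm across, 36 mm high. Origin at the centre of its underside.
- grip_arc (a point): Point on the fixture (y -43, z 64 mm in its frame) about which the centre of the handle's grip travels as the clamp opens: an arc of 79 mm radius, true within 2 mm, in the fixture's y-z plane, over the top towards -y and down to grip_open.
- grip_open (a point): Point on the fixture (y -120, z 46 mm in its frame) where the centre of the handle's grip lies when the clamp is fully open: the handle then lies nearly level, pointing to -y.

How it is judged (in metres and radians):
On the way, in this order (a step that is already met when the one before it is completed fails the run):
1. the clamp is thrown open with the block still in its place on the board (value of joint clamp_arm above 1.4 rad and distance between block_center and nest below 0.02 m), for 0.2 s.
2. with the lid still open, both blocks lie flat at the bottom of their pockets, nothing above the rim (distance between block_center and pocket_seat below 0.007 m and angle between the z axis of each of block_center, twin_center and the z axis of case, either way round below 0.06 rad and distance between twin_center and twin_seat below 0.007 m and value of joint lid above 0.6 rad), for 0.2 s.
At the end, for the whole second after the job is handed in: The lid is shut (within 0.035 rad) and both blocks lie flat at the bottom of their own pockets: centres within 7 mm of the seats, tilted less than 0.06 rad (distance between block_center and pocket_seat below 0.007 m and angle between the z axis of each of block_center, twin_center and the z axis of case, either way round below 0.06 rad and distance between twin_center and twin_seat below 0.007 m and value of joint lid below 0.035 rad); the robot touches nothing.
It fails at once if the block is dropped (falls free at over 0.6 m/s) (linear speed of block above 0.6 m/s and contact force between block and the fingers below 0.2 N and contact force between block and anything else below 0.2 N).
It fails at once if the twin is taken or knocked out of its pocket (distance between twin_center and twin_seat above 0.02 m).
It fails at once if a bystander is moved by more than 30 mm (distance of any of stone, hammer, dish from where it was at the start of the episode above 0.03 m).
It also fails if it takes over 69 s, if anything falls off the work surface, if the arm or the gripper's body presses on something with over 40 N, if the wrist force passes 120 N, or if a joint passes its speed limit or range.

## Working session

There is one attempt and no reset: what is moved stays moved. The work goes in short steps, Python scripts to look and compute and a shell command to move; the robot and the scene stay as the last step left them, time stands still between calls to the robot, and variables do not carry over. Pictures are saved under pics/ and viewed, and the job is handed in when it is done.

```bash
ls; mkdir -p pics
cat > h.py <<'E'
import numpy as np, cv2
from bench import *
def save(p,n): cv2.imwrite('pics/'+n+'.png', cv2.cvtColor(p['image'],cv2.COLOR_RGB2BGR))
def proj(p,X):
    c=p['R']@np.array(X)+np.array(p['t']); s=c[:2]/c[2]; f=200/np.tan(np.radians(p['vertical_fov']/2))
    s=s*(1+p['k1']*(s@s)); return s*f+[p['cx'],p['cy']]
def ray(p,uv):
    f=200/np.tan(np.radians(p['vertical_fov']/2)); d=(np.array(uv)-[p['cx'],p['cy']])/f; s=d.copy()
    for _ in range(30): s=d/(1+p['k1']*(s@s))
    R=np.array(p['R']); o=-R.T@np.array(p['t']); return o,R.T@np.array([s[0],s[1],1])
def atz(p,uv,z):
    o,d=ray(p,uv); return o+d*(z-o[2])/d[2]
E
python3 - <<'E'
from h import *
np.set_printoptions(precision=4,suppress=True)
for n in ['scene','top']:
    p=get_image(n); save(p,n+'0'); print(n,p['vertical_fov'],p['k1'],-np.array(p['R']).T@p['t'])
    for l in ['fixture','clamp_grip','block_center','nest','case','pocket_seat','twin_center','twin_seat','lid_hinge','lid_lip','stone','hammer','dish','grip_arc','grip_open']:
        r=tip_of(p,l); print(l,[(np.array(q['location']),round(q['p'],2)) for q in r[:2]])
print(state())
E
```

```text
pics
scene 46.231935443821605 -0.13758084219077296 [1.1824 0.5656 1.4029]
fixture [(array([ 0.4726, -0.2225, -0.001 ]), 0.9), (array([ 0.4675, -0.2515,  0.1374]), 0.59)]
clamp_grip [(array([ 0.468 , -0.2532,  0.137 ]), 0.54)]
block_center [(array([ 0.4795, -0.1695,  0.0287]), 0.78)]
nest []
case [(array([0.4598, 0.1701, 0.0013]), 0.64), (array([ 0.4804, -0.1694,  0.0288]), 0.49)]
pocket_seat [(array([0.4544, 0.1267, 0.0178]), 0.64), (array([ 0.4654, -0.2628,  0.0624]), 0.56)]
twin_center [(array([0.4537, 0.2147, 0.0208]), 0.58), (array([ 0.4974, -0.4698,  0.0007]), 0.16)]
twin_seat [(array([0.4561, 0.2152, 0.0201]), 0.74)]
lid_hinge [(array([0.5169, 0.1691, 0.0341]), 0.62)]
lid_lip [(array([0.5499, 0.1656, 0.161 ]), 0.9)]
stone [(array([ 0.7531,  0.0239, -0.0002]), 0.62)]
hammer [(array([ 0.4959, -0.4648, -0.0014]), 0.9)]
dish [(array([0.4877, 0.4615, 0.0003]), 0.87)]
grip_arc [(array([ 0.4631, -0.2617,  0.0628]), 0.61)]
grip_open [(array([ 0.453 , -0.3406,  0.0494]), 0.88)]
top 44.16043646881637 -0.07411797815131924 [ 0.3322 -0.0203  1.4924]
fixture [(array([ 0.4686, -0.2245,  0.002
[... 962 characters left out ...]
2,  0.0642]), 0.82), (array([0.5233, 0.1756, 0.0364]), 0.22)]
grip_open [(array([ 0.478 , -0.1702,  0.033 ]), 0.71), (array([ 0.4515, -0.3406,  0.0451]), 0.56)]
{'time': 1.6, 'qpos': array([-50.0997,  14.6147,   6.1977,  -0.0015, -81.5828, -16.3054]), 'qd': array([ 0.0316, -0.1119,  0.0461, -0.026 , -0.1061, -0.0355]), 'joint_torque': array([ -0.    , -38.6396,  23.8063,   5.3677,  -0.0006,   0.    ]), 'ee_pos': array([ 0.2202, -0.504 ,  0.4047]), 'tcp_rot': array([[-0.4003,  0.9164,  0.    ],
       [ 0.9164,  0.4003,  0.    ],
       [ 0.    ,  0.    , -1.    ]]), 'wrist_force': array([-0.036 , -0.2178, -0.2022]), 'moment': array([-0.0186,  0.0351,  0.0568]), 'opening': 0.0853263518035574}
```

View pics/scene0.png

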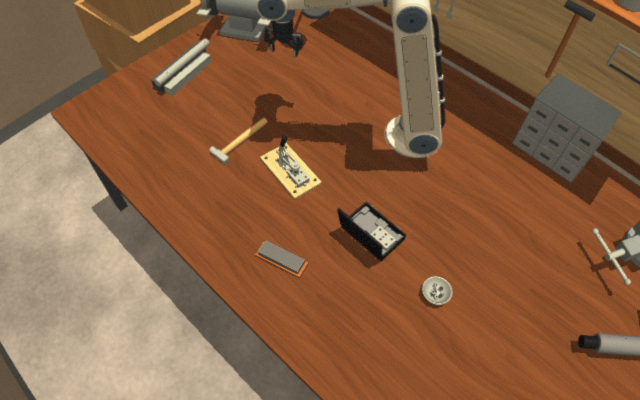

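View pics/top0.png

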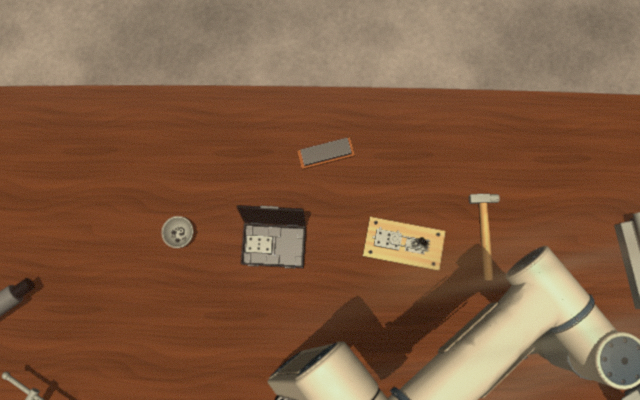

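The scene view shows the fixture board at px (290,170), the open case at (372,230), the hammer at (237,140), the stone at (282,258) and the dish at (437,290). In the top view the fixture is at (404,243), the case at (275,240) with the twin in its left pocket at (259,245), and the hammer handle is close to the fixture at (486,240).

Next I'll refine the poses with masks.

Run:
```python
from h import *
np.set_printoptions(precision=4,suppress=True)
from collections import defaultdict
p=get_image('top'); q=get_image('scene')
def pose(P,lab,z):
    m=masks_of(P,lab)
    for r in m[:1]:
        M=r['region'].astype(np.uint8); c,_=cv2.findContours(M,0,2); c=max(c,key=cv2.contourArea)[:,0,:]
        w=np.array([atz(P,u.astype(float),z)[:2] for u in c]).astype(np.float32)*1000
        print(lab,round(r['p'],2),M.sum(),cv2.minAreaRect(w))
pose(p,'fixture',.018); pose(q,'fixture',.018); pose(p,'block_center',.043);pose(p,'twin_center',.031); pose(q,'twin_center',.031); pose(p,'case',.034);pose(p,'stone',.034)
for P,n,(x0,y0,x1,y1) in [(p,'ct1',(225,190,455,285))]:
    c=P['image'][y0:y1,x0:x1]; c=cv2.resize(c,None,fx=3.4,fy=3.4,interpolation=cv2.INTER_CUBIC); cv2.imwrite('pics/%s.png'%n,c[:,:,::-1])
c=q['image'][125:265,250:415]; c=cv2.resize(c,None,fx=4,fy=4,interpolation=cv2.INTER_CUBIC); cv2.imwrite('pics/cs1.png',c[:,:,::-1])
```

```text
fixture 0.61 2748 ((470.1008605957031, -219.28775024414062), (231.62158203125, 123.09475708007812), 80.11646270751953)
fixture 0.9 1549 ((467.0818786621094, -228.00653076171875), (270.4483642578125, 140.4828643798828), 80.25960540771484)
block_center 0.79 307 ((479.7920837402344, -163.87811279296875), (70.501953125, 52.619354248046875), 81.71086120605469)
twin_center 0.74 467 ((457.2300109863281, 213.234619140625), (53.73976135253906, 78.16405487060547), 1.32784104347229)
twin_center 0.78 269 ((462.0876159667969, 220.5979766845703), (78.93807983398438, 47.556026458740234), 83.35016632080078)
case 0.67 3323 ((481.11553955078125, 181.98497009277344), (211.7161407470703, 180.68441772460938), 87.9661636352539)
stone 0.64 1107 ((740.5389404296875, 23.011688232421875), (65.2697982788086, 171.2301483154297), 16.153039932250977)
```

View pics/ct1.png

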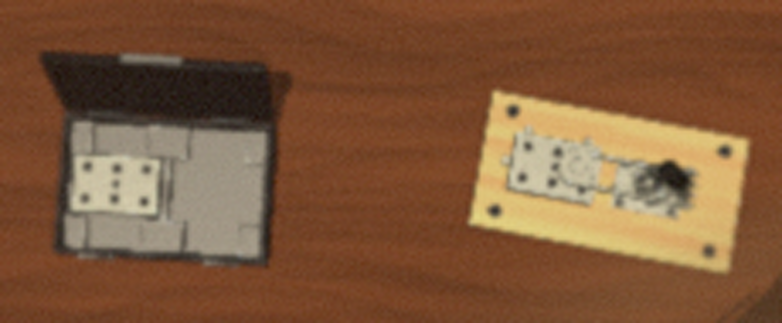

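View pics/cs1.png

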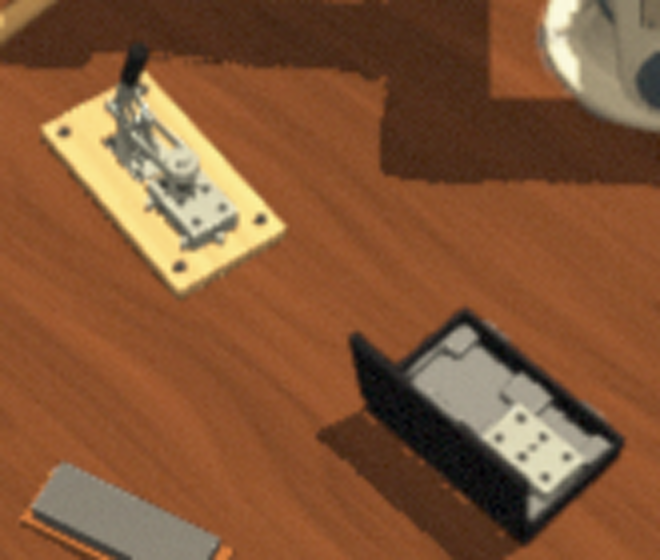

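The crops show the fixture corners at crop px (493,92), (749,140), (728,271) and (470,224). The case rim corners are at about (56,253), (268,264), (66,117) and (273,125), and the empty pocket is on the right.

Run:
```python
from h import *
np.set_printoptions(precision=4,suppress=True)
p=get_image('top')
for n,z,cs in [('fix',.018,[(493,92),(749,140),(728,271),(470,224)]),('case',.034,[(56,253),(268,264),(273,125),(66,117)]),('twin',.031,[(74,155),(160,157),(154,214),(69,211)])]:
    w=np.array([atz(p,np.array([(c[0]+.5)/3.4+225-.5,(c[1]+.5)/3.4+190-.5]),z)[:2] for c in cs]); print(n,w.mean(0)); print(w)
    for i in range(4):
        d=w[(i+1)%4]-w[i]; print('  len',np.linalg.norm(d),'ang',np.degrees(np.arctan2(d[1],d[0])))
```

```text
fix [ 0.471  -0.2198]
[[ 0.5483 -0.116 ]
 [ 0.5101 -0.3429]
 [ 0.3946 -0.3231]
 [ 0.4309 -0.0971]]
  len 0.23007328744009067 ang -99.55244581948172
  len 0.11725201060102514 ang 170.2557604519981
  len 0.22887311252537096 ang 80.8584419979367
  len 0.11889545126312054 ang -9.160384040032913
case [0.4539 0.1698]
[[0.3961 0.2632]
 [0.3913 0.078 ]
 [0.5126 0.0774]
 [0.5156 0.2604]]
  len 0.18527987296467183 ang -91.4942979207138
  len 0.12132895265254343 ang -0.27514797104384037
  len 0.1830433729970616 ang 89.0586215332841
  len 0.11953557101815336 ang 178.66696538959792
twin [0.4576 0.2155]
[[0.4825 0.2522]
 [0.4825 0.1761]
 [0.4324 0.1793]
 [0.4332 0.2542]]
  len 0.07610014652052814 ang -89.99261943117831
  len 0.050207615107620195 ang 176.35709561961272
  len 0.07488624759360321 ang 89.40999134520246
  len 0.04936464239060994 ang -2.289689013324837
```

```bash
cat > d.py <<'E'
# python3 d.py x y z ang : displacement in tool axes (cm) & twist to the target TCP pose
import sys; from h import *
s=state(); R=np.array(s['tcp_rot']); p=np.array(s['ee_pos'])
a=[float(v) for v in sys.argv[1:]]
d=R.T@(np.array(a[:3])-p)*100
ang=np.degrees(np.arctan2(R[1,0],R[0,0])); t=(ang-a[3]+180)%360-180
print('t',round(s['time'],2),'tcp',p.round(4),'ang',ang.round(2),'F',np.round(s['wrist_force'],1),'op',round(s['opening'],4))
print('tool d cm',d.round(2),'twist',np.radians(t).round(4), 'tilt',np.degrees(np.arccos(-R[2,2])).round(2))
E
python3 d.py 0.4657 -0.2536 0.405 170.7
python3 -m creep '[{"twist":-0.145},{"twist":-0.145},{"twist":-0.145},{"twist":-0.145},{"twist":-0.145},{"twist":-0.145},{"twist":-0.127}]' 6 30
python3 d.py 0.4657 -0.2536 0.405 170.7
```

```text
t 2.1 tcp [ 0.2201 -0.504   0.4047] ang 113.59 F [0.7 0.3 0.1] op 0.085
tool d cm [ 1.312e+01  3.253e+01 -3.000e-02] twist -0.9967 tilt 0.0
t 2.1 tcp [ 0.2201 -0.504   0.4047] ang 113.59 F [0.7 0.3 0.1] op 0.085
tool d cm [ 1.312e+01  3.253e+01 -3.000e-02] twist -0.9967 tilt 0.0schema error: expected keys dx, dy, dz, twist
```

```bash
python3 -m creep '[{"dx":0,"dy":0,"dz":0,"twist":-0.145},{"dx":0,"dy":0,"dz":0,"twist":-0.145},{"dx":0,"dy":0,"dz":0,"twist":-0.145},{"dx":0,"dy":0,"dz":0,"twist":-0.145},{"dx":0,"dy":0,"dz":0,"twist":-0.145},{"dx":0,"dy":0,"dz":0,"twist":-0.145},{"dx":0,"dy":0,"dz":0,"twist":-0.127}]' 6 30
python3 d.py 0.4657 -0.2536 0.405 170.7
```

```text
time: 2.8
ee_pos: [0.2201, -0.504, 0.4047]
tcp_rot: [[-0.992, 0.128, -0.0], [0.128, 0.992, 0.0], [0.0, 0.0, -1.0]]
wrist_force: [-0.6, -0.6, -0.4]
opening: 0.0598
t 2.8 tcp [ 0.2201 -0.504   0.4047] ang 172.66 F [-0.6 -0.6 -0.4] op 0.0598
tool d cm [-21.16  27.97  -0.03] twist 0.0342 tilt 0.0
```

```bash
python3 -m creep '[{"dx":-2.64,"dy":3.5,"dz":0,"twist":0.03},{"dx":-2.64,"dy":3.5,"dz":0,"twist":0},{"dx":-2.64,"dy":3.5,"dz":0,"twist":0},{"dx":-2.64,"dy":3.5,"dz":0,"twist":0},{"dx":-2.64,"dy":3.5,"dz":0,"twist":0},{"dx":-2.64,"dy":3.5,"dz":0,"twist":0},{"dx":-2.64,"dy":3.5,"dz":0,"twist":0},{"dx":-2.5,"dy":3.3,"dz":0,"twist":0}]' 6 30
python3 d.py 0.4657 -0.2536 0.405 170.7
```

```text
time: 3.6
ee_pos: [0.4747, -0.2552, 0.4048]
tcp_rot: [[-0.987, 0.161, 0.001], [0.161, 0.987, -0.001], [-0.001, -0.001, -1.0]]
wrist_force: [0.5, -0.9, 0.4]
opening: 0.0604
t 3.6 tcp [ 0.4747 -0.2552  0.4048] ang 170.74 F [ 0.5 -0.9  0.4] op 0.0604
tool d cm [ 0.92  0.02 -0.02] twist 0.0007 tilt 0.09
```

```bash
python3 -m creep '[{"dx":0.9,"dy":0,"dz":1,"twist":0},{"dx":0,"dy":0,"dz":2,"twist":0},{"dx":0,"dy":0,"dz":2,"twist":0},{"dx":0,"dy":0,"dz":0.5,"twist":0}]' 6 30
python3 d.py 0.4657 -0.2536 0.299 170.7
python3 - <<'E'
from h import *
for n,(y0,y1,x0,x1) in [('scene',(100,210,230,350)),('top',(190,285,350,480))]:
    p=get_image(n); c=cv2.resize(p['image'][y0:y1,x0:x1],None,fx=5,fy=5,interpolation=cv2.INTER_CUBIC); cv2.imwrite('pics/a_%s.png'%n,c[:,:,::-1])
    for l in ['clamp_grip']: print(n,[(np.round(q['location'],4),round(q['p'],2)) for q in tip_of(p,l)])
E
```

```text
time: 4.0
ee_pos: [0.4703, -0.249, 0.3486]
tcp_rot: [[-0.988, 0.153, 0.004], [0.153, 0.988, -0.002], [-0.004, -0.001, -1.0]]
wrist_force: [0.2, 0.4, -0.6]
opening: 0.0599
t 4.0 tcp [ 0.4703 -0.249   0.3486] ang 171.23 F [ 0.2  0.4 -0.6] op 0.0599
tool d cm [ 0.41 -0.52  4.96] twist 0.0092 tilt 0.24
scene [(array([ 0.4648, -0.2589,  0.0627]), 0.65), (array([ 0.4688, -0.2563,  0.137 ]), 0.4)]
top []
```

View pics/a_scene.png

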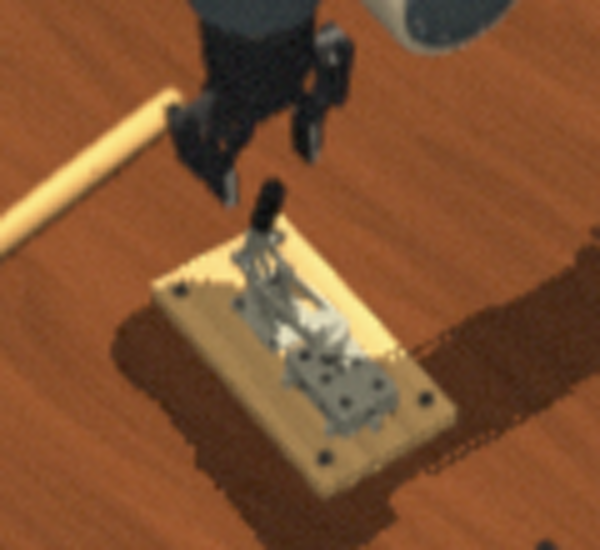

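The fingers at crop px (230,190) and (312,150) straddle the handle top at (272,185). Next I descend around the grip.

```bash
python3 -m creep '[{"dx":0.4,"dy":-0.5,"dz":0,"twist":0.01},{"dx":0,"dy":0,"dz":1.5,"twist":0},{"dx":0,"dy":0,"dz":1.5,"twist":0},{"dx":0,"dy":0,"dz":1.5,"twist":0},{"dx":0,"dy":0,"dz":0.3,"twist":0},{"dx":0,"dy":0,"dz":0,"twist":0}]' 6 30
python3 d.py 0.4657 -0.2536 0.299 170.7
```

```text
time: 4.8
ee_pos: [0.4665, -0.2574, 0.309]
tcp_rot: [[-0.986, 0.167, 0.019], [0.167, 0.986, -0.009], [-0.02, -0.005, -1.0]]
wrist_force: [-0.3, 0.3, 0.7]
opening: 0.0601
t 4.8 tcp [ 0.4665 -0.2574  0.309 ] ang 170.39 F [-0.3  0.3  0.7] op 0.0601
tool d cm [0.16 0.37 1.  ] twist -0.0054 tilt 1.21
```

```bash
python3 -m creep '[{"dx":0,"dy":0,"dz":0,"twist":0}]' 6 30
python3 d.py 0.4657 -0.2536 0.299 170.7
python3 -m creep '[{"dx":0.1,"dy":0.3,"dz":0.7,"twist":0}]' 6 30
python3 d.py 0.4657 -0.2536 0.299 170.7
```

```text
time: 4.9
ee_pos: [0.4666, -0.2577, 0.31]
tcp_rot: [[-0.986, 0.167, 0.02], [0.167, 0.986, -0.009], [-0.022, -0.006, -1.0]]
wrist_force: [0.2, -1.4, 0.2]
opening: 0.0599
t 4.9 tcp [ 0.4666 -0.2577  0.31  ] ang 170.38 F [ 0.2 -1.4  0.2] op 0.0599
tool d cm [0.18 0.39 1.09] twist -0.0056 tilt 1.28
time: 5.0
ee_pos: [0.4667, -0.2551, 0.3045]
tcp_rot: [[-0.986, 0.168, 0.024], [0.167, 0.986, -0.011], [-0.025, -0.006, -1.0]]
wrist_force: [0.0, -0.3, -0.6]
opening: 0.0604
t 5.0 tcp [ 0.4667 -0.2551  0.3045] ang 170.36 F [ 0.  -0.3 -0.6] op 0.0604
tool d cm [0.14 0.13 0.55] twist -0.0059 tilt 1.49
```

```bash
cat > g.py <<'E'
# python3 g.py x y z ang : displacement of the grasp point (155 mm ahead) in tool axes (cm) & twist
import sys; from h import *
s=state(); R=np.array(s['tcp_rot']); p=np.array(s['ee_pos'])+.155*R[:,2]
a=[float(v) for v in sys.argv[1:]]
d=R.T@(np.array(a[:3])-p)*100
ang=np.degrees(np.arctan2(R[1,0],R[0,0])); t=(ang-a[3]+180)%360-180
print('t',round(s['time'],2),'gp',p.round(4),'ang',ang.round(2),'F',np.round(s['wrist_force'],1),'op',round(s['opening'],4))
print('tool d cm',d.round(2),'twist',np.radians(t).round(4), 'tilt xy deg',np.degrees(R[:2,2]).round(2),'q',np.round(s['qpos'],0))
E
python3 g.py 0.4657 -0.2536 0.144 170.7
python3 -m creep '[{"dx":0.2,"dy":0.1,"dz":0.4,"twist":0},{"dx":0,"dy":0,"dz":0,"twist":0}]' 2.6 30
python3 g.py 0.4657 -0.2536 0.144 170.7
python3 - <<'E'
from h import *
for n,(y0,y1,x0,x1) in [('scene',(100,210,230,350)),('top',(190,285,350,480))]:
    p=get_image(n); c=cv2.resize(p['image'][y0:y1,x0:x1],None,fx=5,fy=5,interpolation=cv2.INTER_CUBIC); cv2.imwrite('pics/b_%s.png'%n,c[:,:,::-1])
E
```

```text
t 5.0 gp [ 0.4704 -0.2567  0.1496] ang 170.36 F [ 0.  -0.3 -0.6] op 0.0604
tool d cm [0.53 0.23 0.54] twist -0.0059 tilt xy deg [ 1.36 -0.6 ] q [-12.  15.  -8.   0. -65.   2.]
time: 5.2
ee_pos: [0.4647, -0.2532, 0.2999]
tcp_rot: [[-0.986, 0.167, 0.024], [0.167, 0.986, -0.01], [-0.025, -0.006, -1.0]]
wrist_force: [-1.1, -0.3, -0.1]
opening: 0.032
t 5.2 gp [ 0.4684 -0.2548  0.1449] ang 170.37 F [-1.1 -0.3 -0.1] op 0.032
tool d cm [0.29 0.07 0.09] twist -0.0058 tilt xy deg [ 1.36 -0.58] q [-12.  15.  -9.   0. -64.   2.]
```

View pics/b_scene.png

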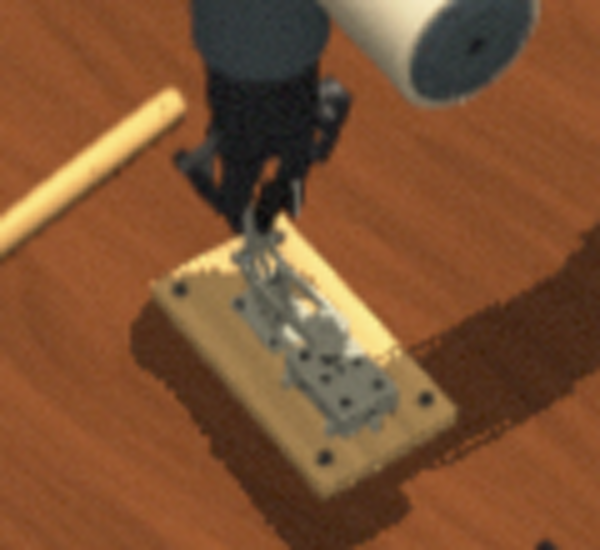

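The handle top sits between the fingers, so I close on it.

```bash
python3 -m creep '[{"dx":0.2,"dy":0.05,"dz":0,"twist":0},{"dx":0,"dy":0,"dz":0,"twist":0},{"dx":0,"dy":0,"dz":0,"twist":0},{"dx":0,"dy":0,"dz":0,"twist":0}]' 1.0 30
python3 g.py 0.4657 -0.2536 0.144 170.7
```

```text
time: 5.7
ee_pos: [0.4626, -0.2526, 0.3005]
tcp_rot: [[-0.986, 0.168, 0.022], [0.168, 0.986, -0.011], [-0.023, -0.007, -1.0]]
wrist_force: [1.1, -0.8, 0.1]
opening: 0.0174
t 5.7 gp [ 0.466  -0.2542  0.1455] ang 170.34 F [ 1.1 -0.8  0.1] op 0.0174
tool d cm [0.04 0.06 0.15] twist -0.0063 tilt xy deg [ 1.26 -0.61] q [-11.  15.  -9.   0. -65.   2.]
```

```bash
cat > arc.py <<'E'
import sys; from h import *
s=state(); R=np.array(s['tcp_rot']); p=np.array(s['ee_pos'])+.155*R[:,2]
a=np.radians(-9.3); fx=np.array([np.cos(a),np.sin(a),0]); fy=np.array([-np.sin(a),np.cos(a),0]); C=np.array([.471,-.221,0])
y=(p-C)@fy; x=(p-C)@fx; z=p[2]; r=np.hypot(y+.043,z-.064); th=np.degrees(np.arctan2(y+.043,z-.064))
print('t',round(s['time'],2),'fix xyz mm',np.round([x*1e3,y*1e3,z*1e3],1),'r',round(r*1e3,1),'th',round(th,1),'F',np.round(s['wrist_force'],1),'op',round(s['opening'],4),'tilt',np.degrees(R[:2,2]).round(2))
step=float(sys.argv[1]); n=int(sys.argv[2]); rt=.081; last=p
for i in range(1,n+1):
    t=np.radians(max(th-step*i,-103)); w=C+fy*(-.043+rt*np.sin(t))+np.array([0,0,.064+rt*np.cos(t)])
    d=R.T@(w-last)*100; last=w; print('   dx %.2f dy %.2f dz %.2f'%tuple(d))
E
python3 arc.py 8 8
```

```text
t 5.7 fix xyz mm [  0.4 -33.6 145.5] r 82.0 th 6.6 F [ 1.1 -0.8  0.1] op 0.0174 tilt [ 1.26 -0.61]
   dx 0.04 dy -1.14 dz 0.06
   dx -0.00 dy -1.12 dz 0.11
   dx -0.00 dy -1.10 dz 0.27
   dx 0.00 dy -1.05 dz 0.42
   dx 0.01 dy -0.98 dz 0.56
   dx 0.01 dy -0.89 dz 0.69
   dx 0.01 dy -0.79 dz 0.81
   dx 0.02 dy -0.67 dz 0.91
```

```bash
python3 -m creep '[{"dx":0,"dy":-1.1,"dz":0.0,"twist":0},{"dx":0,"dy":-1.1,"dz":0.1,"twist":0},{"dx":0,"dy":-1.1,"dz":0.25,"twist":0},{"dx":0,"dy":-1.05,"dz":0.4,"twist":0}]' 1.0 30
python3 arc.py 8 8
```

```text
time: 6.1
ee_pos: [0.4555, -0.294, 0.2957]
tcp_rot: [[-0.986, 0.165, 0.024], [0.165, 0.986, -0.006], [-0.024, -0.002, -1.0]]
wrist_force: [0.1, 2.9, 2.4]
opening: 0.0171
t 6.1 fix xyz mm [  0.3 -74.8 140.8] r 83.1 th -22.5 F [0.1 2.9 2.4] op 0.0171 tilt [ 1.37 -0.33]
   dx 0.04 dy -0.93 dz 0.70
   dx 0.01 dy -0.93 dz 0.64
   dx 0.02 dy -0.83 dz 0.77
   dx 0.02 dy -0.72 dz 0.87
   dx 0.02 dy -0.59 dz 0.96
   dx 0.02 dy -0.45 dz 1.04
   dx 0.03 dy -0.30 dz 1.09
   dx 0.03 dy -0.15 dz 1.12
```

```bash
python3 -m creep '[{"dx":0,"dy":-0.95,"dz":0.7,"twist":0},{"dx":0,"dy":-0.93,"dz":0.65,"twist":0},{"dx":0,"dy":-0.83,"dz":0.77,"twist":0},{"dx":0,"dy":-0.72,"dz":0.87,"twist":0}]' 1.0 30
python3 arc.py 8 8
```

```text
time: 6.5
ee_pos: [0.4495, -0.3315, 0.2655]
tcp_rot: [[-0.986, 0.164, 0.024], [0.164, 0.986, -0.008], [-0.025, -0.004, -1.0]]
wrist_force: [-0.9, 2.3, 2.2]
opening: 0.0176
t 6.5 fix xyz mm [   0.4 -113.1  110.6] r 84.1 th -56.4 F [-0.9  2.3  2.2] op 0.0176 tilt [ 1.36 -0.44]
   dx 0.07 dy -0.29 dz 1.16
   dx 0.02 dy -0.41 dz 1.05
   dx 0.03 dy -0.26 dz 1.10
   dx 0.03 dy -0.11 dz 1.12
   dx 0.03 dy 0.05 dz 1.13
   dx 0.02 dy 0.16 dz 0.92
   dx 0.00 dy 0.00 dz 0.00
   dx 0.00 dy 0.00 dz 0.00
```

```bash
python3 -m creep '[{"dx":0,"dy":-0.3,"dz":1.15,"twist":0},{"dx":0,"dy":-0.35,"dz":1.05,"twist":0},{"dx":0,"dy":-0.2,"dz":1.1,"twist":0},{"dx":0,"dy":-0.1,"dz":1.1,"twist":0}]' 1.0 30
python3 arc.py 8 4
```

```text
time: 6.9
ee_pos: [0.4473, -0.3461, 0.2193]
tcp_rot: [[-0.986, 0.165, 0.021], [0.164, 0.986, -0.014], [-0.023, -0.01, -1.0]]
wrist_force: [-3.5, -0.8, 3.4]
opening: 0.0171
t 6.9 fix xyz mm [   0.4 -128.9   64.3] r 85.9 th -89.8 F [-3.5 -0.8  3.4] op 0.0171 tilt [ 1.23 -0.8 ]
   dx 0.07 dy 0.57 dz 1.12
   dx 0.02 dy 0.14 dz 0.72
   dx 0.00 dy 0.00 dz 0.00
   dx 0.00 dy 0.00 dz 0.00
```

```bash
python3 -m creep '[{"dx":0,"dy":0.1,"dz":1.0,"twist":0},{"dx":0,"dy":0.2,"dz":0.7,"twist":0},{"dx":0,"dy":0.1,"dz":0.2,"twist":0}]' 1.0 30
python3 arc.py 8 2
python3 - <<'E'
from h import *
for n,(y0,y1,x0,x1) in [('scene',(100,210,230,350)),('top',(190,285,350,480))]:
    p=get_image(n); c=cv2.resize(p['image'][y0:y1,x0:x1],None,fx=5,fy=5,interpolation=cv2.INTER_CUBIC); cv2.imwrite('pics/c_%s.png'%n,c[:,:,::-1])
E
```

```text
time: 7.2
ee_pos: [0.448, -0.3432, 0.1966]
tcp_rot: [[-0.986, 0.165, 0.019], [0.165, 0.986, -0.015], [-0.021, -0.012, -1.0]]
wrist_force: [-2.3, -3.9, 0.6]
opening: 0.0174
t 7.2 fix xyz mm [   0.4 -126.1   41.6] r 86.1 th -105.1 F [-2.3 -3.9  0.6] op 0.0174 tilt [ 1.1  -0.86]
   dx 0.03 dy 0.41 dz -0.42
   dx 0.00 dy 0.00 dz 0.00
```

View pics/c_scene.png

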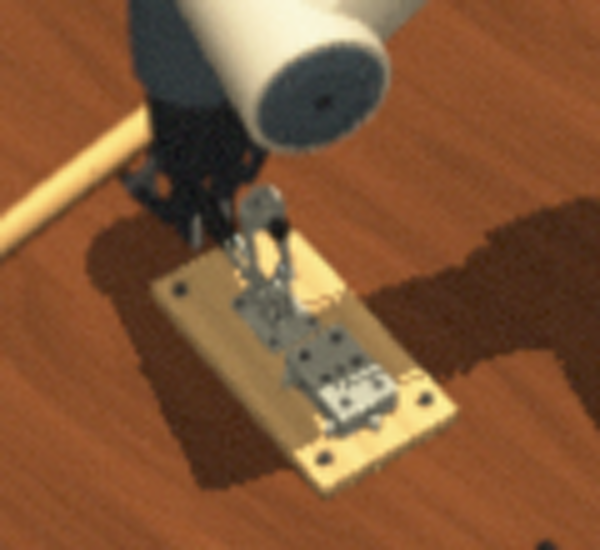

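View pics/c_top.png

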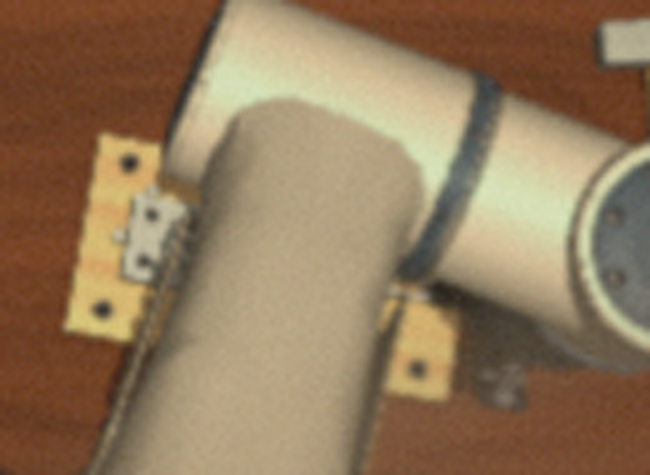

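The clamp arm is upright at crop px (265,215) with the spindle tip at (278,228), and the block is still in its nest. A small extra press will confirm the stop, then I release.

```bash
python3 -m creep '[{"dx":0,"dy":0.2,"dz":0.3,"twist":0},{"dx":0,"dy":0.1,"dz":0.3,"twist":0},{"dx":0,"dy":0,"dz":0,"twist":0}]' 1.0 30
python3 arc.py 8 1
python3 -m creep '[{"dx":0,"dy":0,"dz":0,"twist":0},{"dx":0,"dy":0,"dz":0,"twist":0},{"dx":0,"dy":0,"dz":0,"twist":0},{"dx":0,"dy":0,"dz":0,"twist":0}]' 6 60
python3 arc.py 8 1
```

```text
time: 7.6
ee_pos: [0.4484, -0.3408, 0.1914]
tcp_rot: [[-0.986, 0.164, 0.019], [0.164, 0.986, -0.017], [-0.021, -0.013, -1.0]]
wrist_force: [-2.5, -2.7, 0.7]
opening: 0.0172
t 7.6 fix xyz mm [   0.4 -124.    36.5] r 85.5 th -108.8 F [-2.5 -2.7  0.7] op 0.0172 tilt [ 1.07 -0.96]
   dx 0.02 dy 0.19 dz -0.94
time: 8.0
ee_pos: [0.45, -0.3394, 0.1918]
tcp_rot: [[-0.986, 0.164, 0.023], [0.163, 0.986, -0.015], [-0.025, -0.011, -1.0]]
wrist_force: [0.9, -0.3, 1.2]
opening: 0.0599
t 8.0 fix xyz mm [   2.3 -122.    36.9] r 83.5 th -109.0 F [ 0.9 -0.3  1.2] op 0.0599 tilt [ 1.31 -0.88]
   dx 0.21 dy -0.00 dz -0.90
```

```bash
python3 -m creep '[{"dx":0,"dy":0,"dz":-1.5,"twist":0},{"dx":0,"dy":0,"dz":-2.5,"twist":0},{"dx":0,"dy":0,"dz":-3,"twist":0},{"dx":0,"dy":0,"dz":-3,"twist":0},{"dx":0,"dy":0,"dz":-3,"twist":0},{"dx":0,"dy":0,"dz":-2,"twist":0},{"dx":0,"dy":0,"dz":-1.0,"twist":0}]' 6 60
python3 arc.py 8 1
python3 g.py 0.479 -0.170 0.2 170.7
python3 - <<'E'
from h import *
for n,(y0,y1,x0,x1) in [('scene',(100,210,230,350)),('top',(190,285,350,480))]:
    p=get_image(n); c=cv2.resize(p['image'][y0:y1,x0:x1],None,fx=5,fy=5,interpolation=cv2.INTER_CUBIC); cv2.imwrite('pics/e_%s.png'%n,c[:,:,::-1])
    for l in ['block_center','nest','clamp_grip']: print(n,l,[(np.round(q['location'],4),round(q['p'],2)) for q in tip_of(p,l)])
E
```

```text
time: 8.7
ee_pos: [0.4464, -0.3357, 0.3557]
tcp_rot: [[-0.986, 0.163, 0.02], [0.163, 0.987, -0.012], [-0.022, -0.008, -1.0]]
wrist_force: [0.2, 0.3, 0.0]
opening: 0.0599
t 8.7 fix xyz mm [  -2.5 -118.4  200.8] r 156.2 th -28.9 F [0.2 0.3 0. ] op 0.0599 tilt [ 1.14 -0.66]
   dx -0.09 dy 2.74 dz 7.18
t 8.7 gp [ 0.4494 -0.3375  0.2008] ang 170.62 F [0.2 0.3 0. ] op 0.0599
tool d cm [-0.18 17.01 -0.06] twist -0.0015 tilt xy deg [ 1.14 -0.66] q [-21.  16.   1.   0. -74.  11.]
scene block_center [(array([ 0.4772, -0.1694,  0.0275]), 0.55)]
scene nest [(array([ 0.4817, -0.1698,  0.0286]), 0.78)]
scene clamp_grip [(array([ 0.4534, -0.3396,  0.0427]), 0.51)]
top block_center [(array([ 0.4781, -0.1728,  0.0319]), 0.65)]
top nest []
top clamp_grip [(array([ 0.451 , -0.3401,  0.0437]), 0.49)]
```

View pics/e_scene.png

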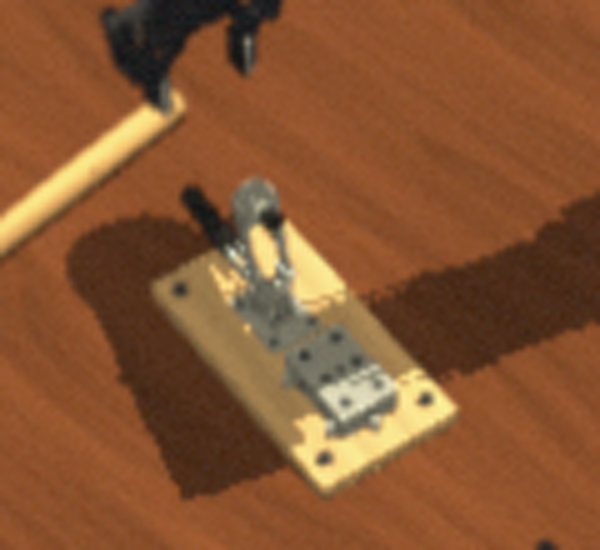

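View pics/e_top.png

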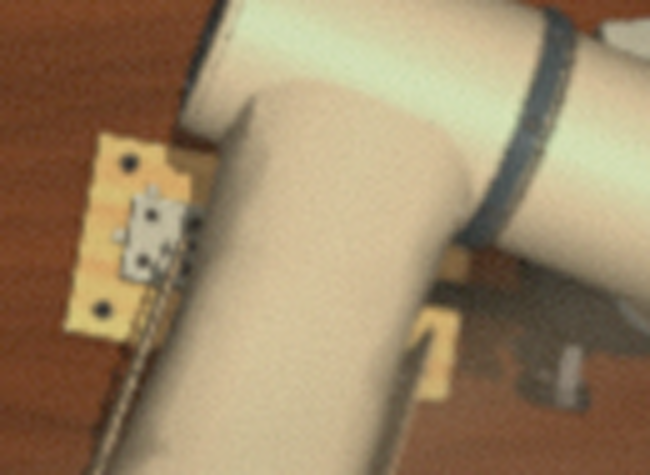

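The clamp is open: the handle lies level at crop (205,215), the grip sits at fixture y ≈ -120, and the block is undisturbed. I move over the block.

```bash
python3 -m creep '[{"dx":0,"dy":2,"dz":0,"twist":0},{"dx":0,"dy":3,"dz":0,"twist":0},{"dx":0,"dy":3.5,"dz":0,"twist":0},{"dx":0,"dy":3.5,"dz":0,"twist":0},{"dx":0,"dy":2.5,"dz":0,"twist":0},{"dx":0,"dy":1.5,"dz":0,"twist":0},{"dx":0,"dy":0.5,"dz":0,"twist":0}]' 7.2 60
python3 g.py 0.479 -0.170 0.1 170.7
```

```text
time: 9.8
ee_pos: [0.4732, -0.168, 0.345]
tcp_rot: [[-0.986, 0.167, 0.005], [0.167, 0.986, -0.007], [-0.006, -0.006, -1.0]]
wrist_force: [0.1, -0.1, 0.2]
opening: 0.072
t 9.8 gp [ 0.4739 -0.1691  0.19  ] ang 170.4 F [ 0.1 -0.1  0.2] op 0.072
tool d cm [-0.47  0.05  9.01] twist -0.0052 tilt xy deg [ 0.26 -0.4 ] q [ -1.  11.  -8.   0. -71.  -8.]
```

```bash
python3 -m creep '[{"dx":-0.4,"dy":0,"dz":1,"twist":0},{"dx":0,"dy":0,"dz":2,"twist":0},{"dx":0,"dy":0,"dz":2,"twist":0},{"dx":0,"dy":0,"dz":2,"twist":0},{"dx":0,"dy":0,"dz":1.5,"twist":0},{"dx":0,"dy":0,"dz":0.5,"twist":0}]' 7.2 60
python3 g.py 0.479 -0.170 0.037 170.7
python3 - <<'E'
from h import *
for n,(y0,y1,x0,x1) in [('scene',(100,210,230,350)),('top',(190,285,350,480))]:
    p=get_image(n); c=cv2.resize(p['image'][y0:y1,x0:x1],None,fx=5,fy=5,interpolation=cv2.INTER_CUBIC); cv2.imwrite('pics/f_%s.png'%n,c[:,:,::-1])
    for l in ['block_center']: print(n,l,[(np.round(q['location'],4),round(q['p'],2)) for q in tip_of(p,l)])
E
```

```text
time: 10.4
ee_pos: [0.4777, -0.1727, 0.2476]
tcp_rot: [[-0.986, 0.169, 0.002], [0.169, 0.986, -0.007], [-0.003, -0.007, -1.0]]
wrist_force: [-0.2, 0.4, -1.4]
opening: 0.0721
t 10.4 gp [ 0.478  -0.1738  0.0926] ang 170.27 F [-0.2  0.4 -1.4] op 0.0721
tool d cm [-0.01  0.43  5.55] twist -0.0075 tilt xy deg [ 0.11 -0.42] q [ -2.  16. -16.   0. -58.  -8.]
scene block_center [(array([ 0.4765, -0.1671,  0.0268]), 0.58)]
top block_center [(array([ 4.967e-01, -4.658e-01,  3.000e-04]), 0.68), (array([ 0.4783, -0.1698,  0.031 ]), 0.55), (array([ 0.4491, -0.3363,  0.045 ]), 0.39)]
```

View pics/f_scene.png

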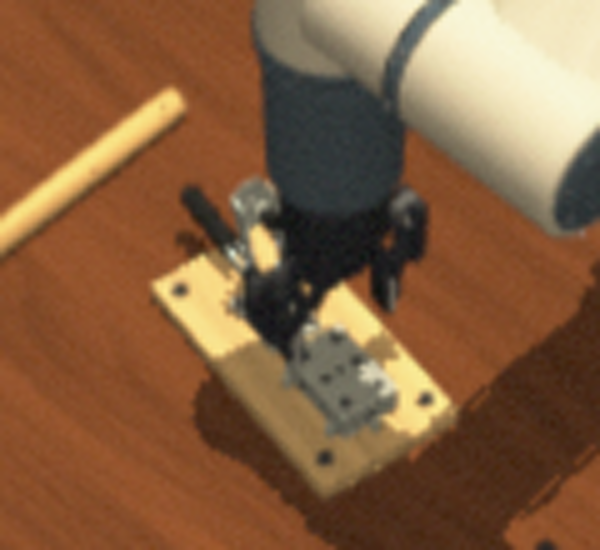

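The open fingers straddle the block, which is at crop (345,375). I continue down.

```bash
python3 -m creep '[{"dx":0,"dy":0.4,"dz":0.5,"twist":0},{"dx":0,"dy":0,"dz":1.2,"twist":0},{"dx":0,"dy":0,"dz":1.2,"twist":0},{"dx":0,"dy":0,"dz":1.0,"twist":0},{"dx":0,"dy":0,"dz":0.5,"twist":0}]' 7.2 60
python3 g.py 0.479 -0.170 0.037 170.7
```

```text
time: 11.1
ee_pos: [0.4822, -0.1683, 0.2089]
tcp_rot: [[-0.986, 0.168, 0.017], [0.167, 0.986, -0.009], [-0.019, -0.006, -1.0]]
wrist_force: [-0.6, 0.7, -0.6]
opening: 0.0725
t 11.1 gp [ 0.4849 -0.1698  0.0539] ang 170.36 F [-0.6  0.7 -0.6] op 0.0725
tool d cm [ 0.61 -0.11  1.68] twist -0.0059 tilt xy deg [ 1.   -0.53] q [ -1.  19. -19.   1. -51.  -9.]
```

```bash
python3 -m creep '[{"dx":0.6,"dy":-0.1,"dz":1.0,"twist":0},{"dx":0,"dy":0,"dz":0.6,"twist":0}]' 7.2 60
python3 g.py 0.479 -0.170 0.037 170.7
```

```text
time: 11.3
ee_pos: [0.4768, -0.1683, 0.1927]
tcp_rot: [[-0.986, 0.167, 0.019], [0.167, 0.986, -0.01], [-0.02, -0.006, -1.0]]
wrist_force: [-0.4, 0.8, 0.2]
opening: 0.0722
t 11.3 gp [ 0.4798 -0.1698  0.0377] ang 170.39 F [-0.4  0.8  0.2] op 0.0722
tool d cm [ 0.08 -0.04  0.07] twist -0.0054 tilt xy deg [ 1.1  -0.55] q [ -1.  19. -21.   1. -48.  -9.]
```

```bash
python3 -m creep '[{"dx":0.05,"dy":0,"dz":0,"twist":-0.005},{"dx":0,"dy":0,"dz":0,"twist":0},{"dx":0,"dy":0,"dz":0,"twist":0},{"dx":0,"dy":0,"dz":0,"twist":0},{"dx":0,"dy":0,"dz":0,"twist":0}]' 4.5 70
python3 g.py 0.479 -0.170 0.037 170.7
python3 - <<'E'
from h import *
for n,(y0,y1,x0,x1) in [('scene',(100,210,230,350))]:
    p=get_image(n); c=cv2.resize(p['image'][y0:y1,x0:x1],None,fx=5,fy=5,interpolation=cv2.INTER_CUBIC); cv2.imwrite('pics/g_%s.png'%n,c[:,:,::-1])
E
```

```text
time: 11.8
ee_pos: [0.4771, -0.1681, 0.1933]
tcp_rot: [[-0.987, 0.161, 0.019], [0.161, 0.987, -0.01], [-0.021, -0.007, -1.0]]
wrist_force: [-0.2, -1.6, -2.4]
opening: 0.0485
t 11.8 gp [ 0.4801 -0.1696  0.0383] ang 170.73 F [-0.2 -1.6 -2.4] op 0.0485
tool d cm [ 0.11 -0.05  0.13] twist 0.0006 tilt xy deg [ 1.11 -0.57] q [ -1.  19. -21.   1. -49.  -8.]
```

View pics/g_scene.png

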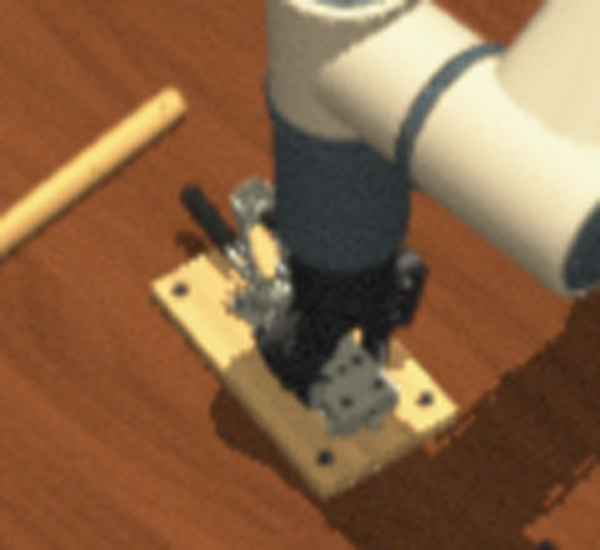

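The block is gripped (opening 48.5 mm). I lift gently and check the weight.

```bash
python3 -m creep '[{"dx":0,"dy":0,"dz":-0.5,"twist":0},{"dx":0,"dy":0,"dz":-1,"twist":0},{"dx":0,"dy":0,"dz":-1,"twist":0},{"dx":0,"dy":0,"dz":-0.3,"twist":0}]' 4.5 70
python3 g.py 0.479 -0.170 0.037 170.7
python3 -m creep '[{"dx":0,"dy":0,"dz":-1.5,"twist":0},{"dx":0,"dy":0,"dz":-2,"twist":0},{"dx":0,"dy":0,"dz":-2,"twist":0},{"dx":0,"dy":0,"dz":-1.5,"twist":0},{"dx":0,"dy":0,"dz":-0.5,"twist":0}]' 4.5 70
python3 g.py 0.454 0.127 0.12 178.5
python3 - <<'E'
from h import *
for n,(y0,y1,x0,x1) in [('scene',(100,210,230,350))]:
    p=get_image(n); c=cv2.resize(p['image'][y0:y1,x0:x1],None,fx=5,fy=5,interpolation=cv2.INTER_CUBIC); cv2.imwrite('pics/i_%s.png'%n,c[:,:,::-1])
E
```

```text
time: 12.25
ee_pos: [0.4756, -0.1676, 0.2222]
tcp_rot: [[-0.987, 0.162, 0.016], [0.162, 0.987, -0.009], [-0.017, -0.006, -1.0]]
wrist_force: [0.1, -0.0, -5.6]
opening: 0.0487
t 12.25 gp [ 0.478  -0.169   0.0672] ang 170.69 F [ 0.1 -0.  -5.6] op 0.0487
tool d cm [-0.06 -0.06  3.03] twist -0.0002 tilt xy deg [ 0.89 -0.51] q [ -1.  17. -19.   1. -53.  -8.]
time: 12.75
ee_pos: [0.4733, -0.1667, 0.301]
tcp_rot: [[-0.987, 0.163, 0.015], [0.163, 0.987, -0.008], [-0.016, -0.005, -1.0]]
wrist_force: [0.2, -0.5, -5.1]
opening: 0.0485
t 12.75 gp [ 0.4756 -0.1679  0.146 ] ang 170.64 F [ 0.2 -0.5 -5.1] op 0.0485
tool d cm [ 6.97 28.76  2.34] twist -0.1372 tilt xy deg [ 0.86 -0.43] q [ -1.  12. -13.   0. -64.  -8.]
```

View pics/i_scene.png

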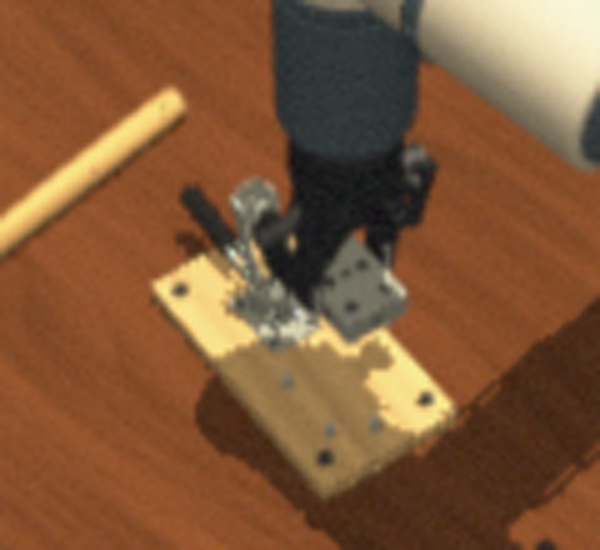

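The block hangs level in the gripper at crop (360,290). Before travelling I refine the case pose with several shots.

Run:
```python
from h import *
np.set_printoptions(precision=4,suppress=True)
from collections import defaultdict
D=defaultdict(list)
for k in range(5):
  for n in ['top','scene']:
    p=get_image(n)
    for l in ['case','pocket_seat','twin_center','twin_seat','lid_hinge','lid_lip']:
        for q in tip_of(p,l)[:2]:
            x=np.array(q['location'])
            if abs(x[1]-.17)<.07 and q['p']>.4: D[l+n].append(x)
    if k==0:
        save(p,'j_'+n)
        if n=='top':
            c=cv2.resize(p['image'][195:280,230:320],None,fx=8,fy=8,interpolation=cv2.INTER_CUBIC); cv2.imwrite('pics/j_c.png',c[:,:,::-1])
for k in sorted(D): print(k,len(D[k]),np.median(D[k],0),np.std(D[k],0))
```

```text
casescene 6 [0.4608 0.1705 0.0008] [0.0032 0.0176 0.0069]
casetop 5 [ 0.4582  0.1701 -0.0006] [0.0013 0.0017 0.0014]
lid_hingescene 5 [0.5162 0.1689 0.0373] [0.0008 0.0014 0.0006]
lid_hingetop 6 [0.5199 0.1715 0.0342] [0.0241 0.0184 0.0059]
lid_lipscene 5 [0.5462 0.1691 0.1599] [0.0013 0.0012 0.0013]
lid_liptop 5 [0.5458 0.1701 0.1604] [0.0009 0.0012 0.0018]
pocket_seatscene 5 [0.4544 0.1271 0.0174] [0.0008 0.0011 0.0012]
pocket_seattop 5 [0.4534 0.1231 0.0174] [0.0018 0.0012 0.0015]
twin_centerscene 5 [0.4549 0.2127 0.0202] [0.0019 0.002  0.002 ]
twin_centertop 4 [0.4573 0.2101 0.02  ] [0.0008 0.0013 0.0018]
twin_seatscene 6 [0.4586 0.215  0.0193] [0.0021 0.0326 0.0016]
twin_seattop 5 [0.4595 0.2175 0.0182] [0.0011 0.0006 0.0019]
```

View pics/j_c.png

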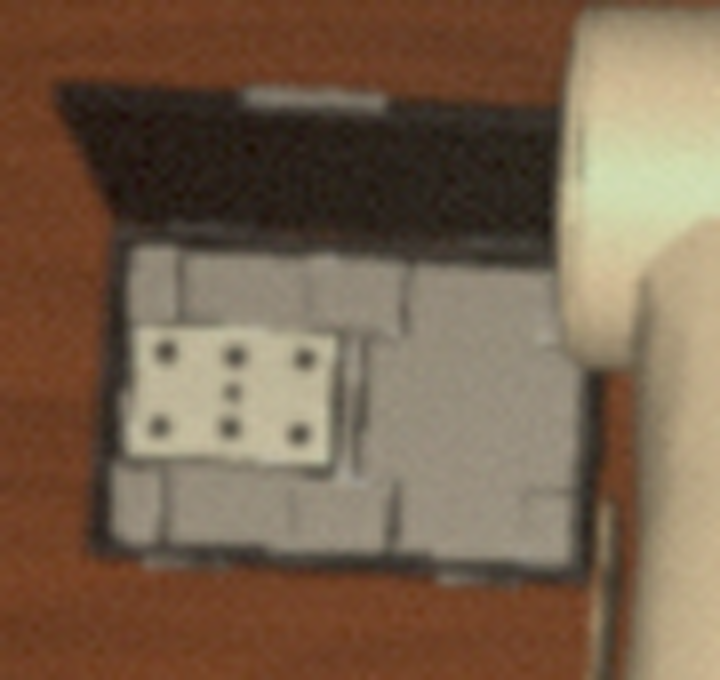

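Run:
```python
from h import *
from scipy.optimize import least_squares
np.set_printoptions(precision=4,suppress=True)
p=get_image('top')
px=lambda c: np.array([(c[0]+.5)/8+230-.5,(c[1]+.5)/8+195-.5])
P=[((-62,93,34),(96,552)),((-62,-93,34),(583,582)),((-27.5,0,18),(346,482)),((27.5,0,18),(357,335)),((62,93,34),(113,233))]
def W(v,l):
    c,s=np.cos(v[2]),np.sin(v[2]); return [v[0]+(c*l[0]-s*l[1])/1e3,v[1]+(s*l[0]+c*l[1])/1e3,l[2]/1e3]
f=lambda v: np.concatenate([(proj(p,W(v,l))-px(c))*8 for l,c in P])
r=least_squares(f,[.455,.17,0],x_scale=[.01,.01,.05]); print(r.x,np.degrees(r.x[2]),r.fun.reshape(-1,2).round(1))
print('seat',W(r.x,(0,-43,18.5)),'twinseat',W(r.x,(0,43,18.5)))
h=np.array([atz(p,px(c),.031) for c in [(166,352),(234,357),(305,359),(160,426),(230,429),(298,434)]]); print('twin',h.mean(0)); d=h[[0,3]].mean(0)-h[[2,5]].mean(0); print(np.degrees(np.arctan2(-d[0],d[1])))
# finer inner rim edges: tray/wall corner positions for check
g=cv2.resize(p['image'][195:280,230:320],None,fx=8,fy=8,interpolation=cv2.INTER_CUBIC).copy()
def poly(pts,col):
    u=[((proj(p,W(r.x,q))-[230,195]+.5)*8-.5) for q in pts]; cv2.polylines(g,[np.round(u).astype(int)],True,col,1)
poly([(-62,-93,34),(62,-93,34),(62,93,34),(-62,93,34)],(255,0,0)); poly([(-56,-87,34),(56,-87,34),(56,87,34),(-56,87,34)],(255,255,0))
for y in (-43,43): poly([(-27.5,y-40,18),(27.5,y-40,18),(27.5,y+40,18),(-27.5,y+40,18)],(0,255,0))
cv2.imwrite('pics/k_c.png',g[:,:,::-1])
```

```text
[ 0.4549  0.1705 -0.0233] -1.3339400343821162 [[-8.4  6.7]
 [ 5.5  1.3]
 [ 2.7 -1.5]
 [ 1.  -0.6]
 [-0.9 -6.2]]
seat [np.float64(0.45390363394269945), np.float64(0.1275593309402446), 0.0185] twinseat [np.float64(0.45590567459224546), np.float64(0.21353602448702833), 0.0185]
twin [0.4581 0.2144 0.031 ]
-1.7082400353884724
```

View pics/k_c.png

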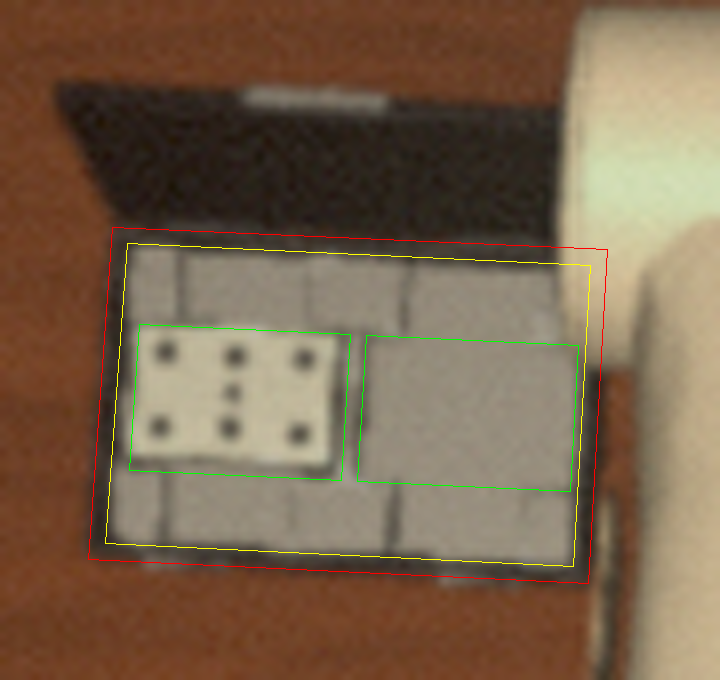

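The overlay matches the walls and pockets closely: seat at about (0.454, 0.1275), case yaw about -1.5°. I travel there with the block.

```bash
python3 -m creep '[{"dx":0.4,"dy":1.5,"dz":-0.3,"twist":-0.05},{"dx":0.7,"dy":3,"dz":0,"twist":-0.05},{"dx":0.8,"dy":4,"dz":0,"twist":-0.035},{"dx":0.8,"dy":4,"dz":0,"twist":0},{"dx":0.8,"dy":4,"dz":0,"twist":0},{"dx":0.5,"dy":4,"dz":0,"twist":0},{"dx":0.3,"dy":3,"dz":0,"twist":0},{"dx":0.3,"dy":2,"dz":0,"twist":0}]' 4.5 70
python3 g.py 0.454 0.1275 0.12 178.4
```

```text
time: 17.15
ee_pos: [0.4389, 0.0972, 0.3005]
tcp_rot: [[-0.999, 0.029, 0.015], [0.028, 1.0, -0.007], [-0.016, -0.007, -1.0]]
wrist_force: [0.5, 0.4, -6.2]
opening: 0.0485
t 17.15 gp [0.4412 0.0961 0.1455] ang 178.37 F [ 0.5  0.4 -6.2] op 0.0485
tool d cm [-1.15  3.2   2.55] twist -0.0006 tilt xy deg [ 0.88 -0.41] q [ 33.   7. -20.   1. -63. -35.]
```

```bash
python3 -m creep '[{"dx":-0.6,"dy":1.2,"dz":0.3,"twist":0},{"dx":-0.4,"dy":1.2,"dz":0.8,"twist":0},{"dx":0,"dy":0.7,"dz":1,"twist":0},{"dx":0,"dy":0,"dz":0.5,"twist":0}]' 4.5 70
python3 g.py 0.454 0.1275 0.065 178.4
```

```text
time: 17.55
ee_pos: [0.4513, 0.1313, 0.2731]
tcp_rot: [[-1.0, 0.026, 0.017], [0.026, 1.0, -0.006], [-0.017, -0.005, -1.0]]
wrist_force: [-0.2, -0.6, -4.6]
opening: 0.0485
t 17.55 gp [0.454  0.1303 0.1182] ang 178.53 F [-0.2 -0.6 -4.6] op 0.0485
tool d cm [ 0.09 -0.26  5.32] twist 0.0023 tilt xy deg [ 0.99 -0.34] q [ 36.  10. -20.   1. -59. -38.]
```

```bash
python3 -m creep '[{"dx":0.1,"dy":-0.25,"dz":0.5,"twist":0},{"dx":0,"dy":0,"dz":1,"twist":0},{"dx":0,"dy":0,"dz":1.5,"twist":0},{"dx":0,"dy":0,"dz":1.5,"twist":0},{"dx":0,"dy":0,"dz":0.5,"twist":0}]' 4.5 70
python3 g.py 0.454 0.1275 0.055 178.4
python3 - <<'E'
from h import *
for n,(y0,y1,x0,x1) in [('scene',(170,280,310,430)),('top',(180,290,220,340))]:
    p=get_image(n); save(p,'lf_'+n); c=cv2.resize(p['image'][y0:y1,x0:x1],None,fx=5.4,fy=5.4,interpolation=cv2.INTER_CUBIC); cv2.imwrite('pics/l_%s.png'%n,c[:,:,::-1])
    for l in ['block_center','pocket_seat','twin_seat']: print(n,l,[(np.round(q['location'],4),round(q['p'],2)) for q in tip_of(p,l)])
E
```

```text
time: 18.05
ee_pos: [0.4506, 0.1247, 0.2185]
tcp_rot: [[-0.999, 0.03, 0.015], [0.03, 1.0, -0.008], [-0.015, -0.008, -1.0]]
wrist_force: [-0.1, 0.2, -3.5]
opening: 0.0488
t 18.05 gp [0.4529 0.1235 0.0635] ang 178.29 F [-0.1  0.2 -3.5] op 0.0488
tool d cm [-0.08  0.41  0.85] twist -0.0019 tilt xy deg [ 0.85 -0.46] q [ 35.  14. -25.   1. -51. -38.]
scene block_center [(array([0.4484, 0.1237, 0.0521]), 0.77)]
scene pocket_seat [(array([0.4568, 0.1306, 0.0159]), 0.87), (array([0.5466, 0.1682, 0.1614]), 0.17)]
scene twin_seat [(array([0.4581, 0.2164, 0.0208]), 0.83)]
top block_center [(array([0.4494, 0.1255, 0.0617]), 0.46)]
top pocket_seat [(array([0.4534, 0.1245, 0.017 ]), 0.89)]
top twin_seat []
```

View pics/l_scene.png

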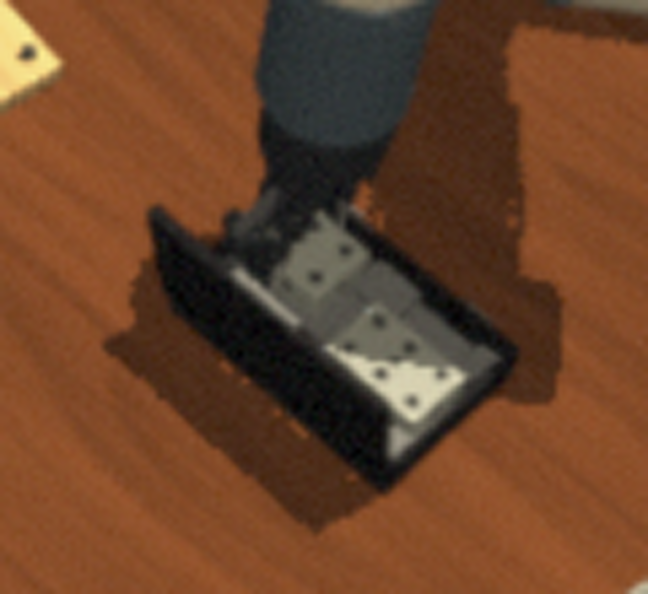

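View pics/l_top.png

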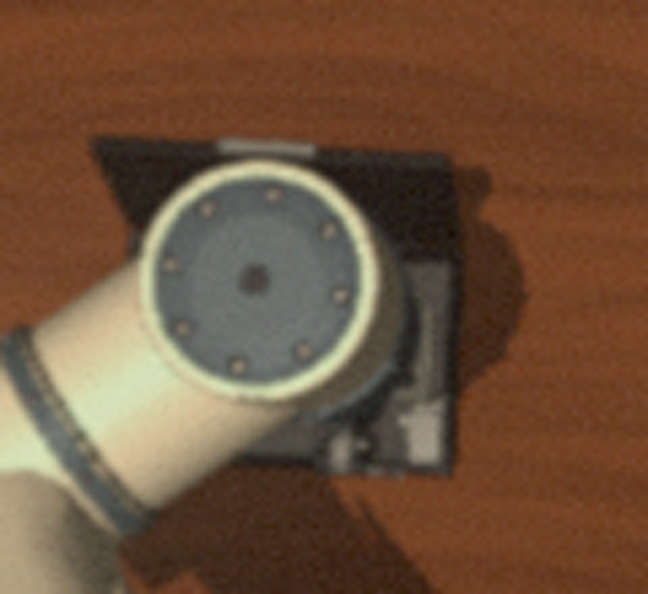

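In the scene crop the block end is visible at (320,265) over the pocket and the twin is at (400,360). I overlay the models in this view to compare the block and pocket in the same camera.

```bash
cat > ov.py <<'E'
import sys
from h import *
CASE=[float(v) for v in sys.argv[2:5]] if len(sys.argv)>4 else [.4549,.1705,-1.5]
off=[float(v) for v in sys.argv[5:8]] if len(sys.argv)>7 else [0,0,-.008]
s=state(); R=np.array(s['tcp_rot']); gp=np.array(s['ee_pos'])+.155*R[:,2]
p=get_image('scene'); x0,y0,S=320,190,8; g=cv2.resize(p['image'][190:265,320:412],None,fx=S,fy=S,interpolation=cv2.INTER_CUBIC).copy()
a=np.radians(CASE[2]); c,sn=np.cos(a),np.sin(a)
W=lambda l:[CASE[0]+(c*l[0]-sn*l[1])/1e3,CASE[1]+(sn*l[0]+c*l[1])/1e3,l[2]/1e3]
def poly(pts,col,closed=True):
    u=[((proj(p,q)-[x0,y0]+.5)*S-.5) for q in pts]; cv2.polylines(g,[np.round(u).astype(int)],closed,col,1)
poly([W(q) for q in [(-62,-93,34),(62,-93,34),(62,93,34),(-62,93,34)]],(255,0,0)); poly([W(q) for q in [(-56,-87,34),(56,-87,34),(56,87,34),(-56,87,34)]],(255,255,0))
for y in (-43,43): poly([W(q) for q in [(-27.5,y-40,18),(27.5,y-40,18),(27.5,y+40,18),(-27.5,y+40,18)]],(0,255,0))
if off[2]>-1:
  bc=gp+R@np.array([off[0],off[1],-off[2]])
  for z in (12.5,-12.5): poly([bc+R@np.array([sx*25,sy*37.5,-z])/1e3 for sx,sy in [(-1,-1),(1,-1),(1,1),(-1,1)]],(0,255,255) if z>0 else (255,0,255))
  print('block est',bc.round(4))
cv2.imwrite('pics/%s.png'%sys.argv[1],g[:,:,::-1])
E
python3 ov.py m1
```

```text
block est [0.4546 0.125  0.0581]
```

View pics/m1.png

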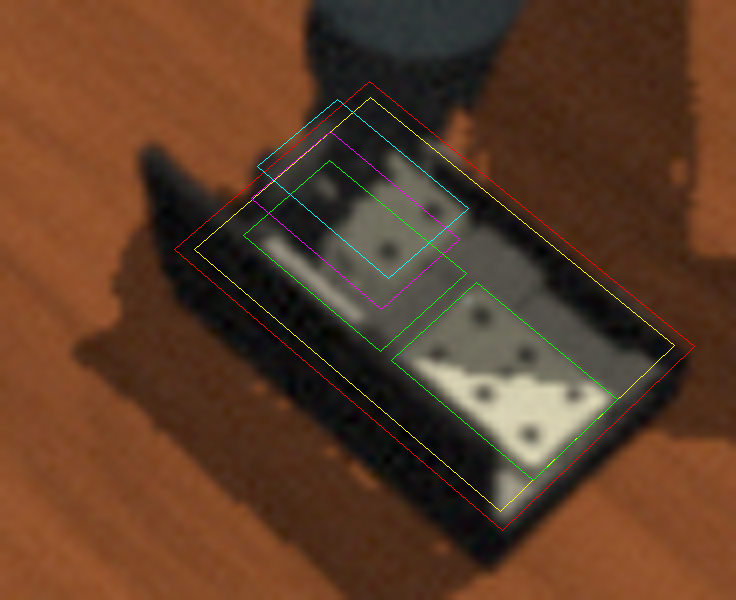

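Run:
```python
from h import *
p=get_image('scene'); c=p['image'][198:238,345:390]; c=cv2.resize(c,None,fx=16,fy=14.5,interpolation=cv2.INTER_CUBIC)
c=np.clip(c.astype(float)*1.7,0,255).astype(np.uint8); cv2.imwrite('pics/n.png',c[:,:,::-1])
```

```text
(no output)
```

View pics/n.png

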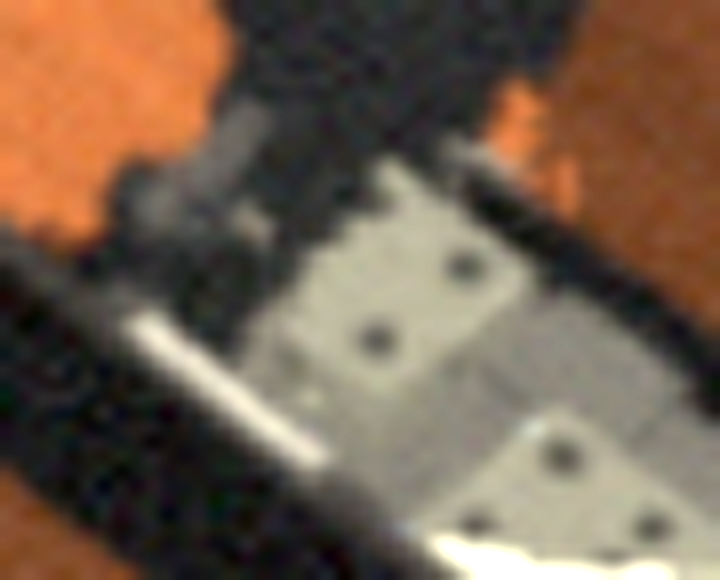

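Run:
```python
from h import *
np.set_printoptions(precision=4,suppress=True)
t=get_image('top'); q=get_image('scene')
px=lambda c: np.array([(c[0]+.5)/8+230-.5,(c[1]+.5)/8+195-.5])
h=np.array([atz(t,px(c),.031) for c in [(166,352),(234,357),(305,359),(160,426),(230,429),(298,434)]])
print('twin top holes',h[:,:2]); 
# twin holes in scene m1.png overlay px (8x, origin 320,190)
m=lambda c: np.array([(c[0]+.5)/8+320-.5,(c[1]+.5)/8+190-.5])
sc=[(481,316),(527,354),(573,395),(437,354),(484,393),(530,434)]
hs=np.array([atz(q,m(c),.031) for c in sc]); print('twin scene holes',hs[:,:2], 'mean top',h.mean(0),'mean scene',hs.mean(0))
s=state(); R=np.array(s['tcp_rot']); gp=np.array(s['ee_pos'])+.155*R[:,2]
zt=gp[2]-.0078+.0125
n=lambda c: np.array([345+(c[0]+.5)/16-.5,198+(c[1]+.5)/14.5-.5])
b=np.array([atz(q,n(c),zt) for c in [(465,265),(377,340),(537,272),(392,395)]]); print('gp',gp,'zt',zt,'\nblock +y holes & corners',b)
```

```text
twin top holes [[0.4728 0.24  ]
 [0.4715 0.2143]
 [0.4714 0.1877]
 [0.4451 0.2409]
 [0.4446 0.2146]
 [0.4434 0.1891]]
twin scene holes [[0.4461 0.1902]
 [0.4466 0.216 ]
 [0.4483 0.2424]
 [0.4734 0.1887]
 [0.4738 0.2149]
 [0.4753 0.2412]] mean top [0.4581 0.2144 0.031 ] mean scene [0.4606 0.2156 0.031 ]
gp [0.4542 0.1249 0.0657] zt 0.07035820392644822 
block +y holes & corners [[0.4421 0.1534 0.0704]
 [0.4705 0.1533 0.0704]
 [0.433  0.1655 0.0704]
 [0.4795 0.1651 0.0704]]
```

Run:
```python
from h import *
im=cv2.imread('pics/j_scene.png'); c=im[195:265,335:411]; c=cv2.resize(c,None,fx=10,fy=8.5,interpolation=cv2.INTER_CUBIC)
c=np.clip(c.astype(float)*1.5+10,0,255).astype(np.uint8); cv2.imwrite('pics/o.png',c)
```

```text
(no output)
```

View pics/o.png

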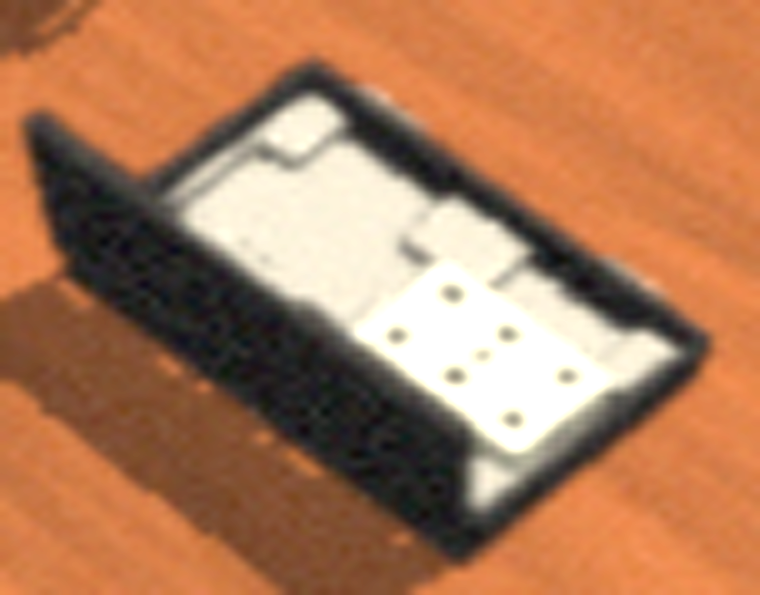

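Run:
```python
from h import *
from scipy.optimize import least_squares
np.set_printoptions(precision=4,suppress=True)
p=get_image('scene')
px=lambda c: np.array([335+(c[0]+.5)/10-.5,195+(c[1]+.5)/8.5-.5])
P=[((-62,-93,34),(312,60)),((-62,93,34),(708,345)),((-27.5,-68,18),(294,155)),((-27.5,-83,18),(263,143)),((-27.5,-18,18),(412,236)),((-56,-68,18),(345,120)),((-56,18,18),(532,250)),((-27.5,18,18),(492,280))]
def W(v,l):
    c,s=np.cos(v[2]),np.sin(v[2]); return [v[0]+(c*l[0]-s*l[1])/1e3,v[1]+(s*l[0]+c*l[1])/1e3,l[2]/1e3]
f=lambda v: np.concatenate([(proj(p,W(v,l))-px(c))*10 for l,c in P])
r=least_squares(f,[.455,.17,0],x_scale=[.01,.01,.05],loss='soft_l1',f_scale=5); print(r.x,np.degrees(r.x[2]),f(r.x).reshape(-1,2).round(1))
print('seat',W(r.x,(0,-43,18.5)),'twinseat',W(r.x,(0,43,18.5)))
h=np.array([atz(p,px(c),.031) for c in [(452,293),(507,334),(567,376),(397,336),(455,376),(512,419)]]); print('twin',h.mean(0)); d=h[[2,5]].mean(0)-h[[0,3]].mean(0); print(np.degrees(np.arctan2(-d[0],d[1])))
```

```text
[ 0.4593  0.1741 -0.0332] -1.9044172147176335 [[  1.1  -6.6]
 [  9.8  -7.1]
 [  0.2   7.2]
 [ -0.2  -5.1]
 [-11.6   1.2]
 [  4.    0.8]
 [  0.7   0.6]
 [-13.8  14.9]]
seat [np.float64(0.4578599014867364), np.float64(0.13114810529884677), 0.0185] twinseat [np.float64(0.4607178733394012), np.float64(0.21710060379010285), 0.0185]
twin [0.4608 0.2156 0.031 ]
-1.9106341005307519
```

```bash
python3 g.py 0.4558 0.1275 0.044 178.3
python3 -m creep '[{"dx":-0.1,"dy":0.25,"dz":0.5,"twist":0},{"dx":0,"dy":0,"dz":0.8,"twist":0},{"dx":0,"dy":0,"dz":0.5,"twist":0}]' 4.5 70
python3 g.py 0.4558 0.1275 0.044 178.3
```

```text
t 18.7 gp [0.4541 0.1249 0.0656] ang 178.36 F [ 0.1  0.1 -4.6] op 0.0485
tool d cm [-0.12  0.28  2.16] twist 0.0011 tilt xy deg [ 1.03 -0.36] q [ 35.  14. -25.   1. -51. -38.]
time: 19.0
ee_pos: [0.4531, 0.1287, 0.2019]
tcp_rot: [[-0.999, 0.028, 0.02], [0.028, 1.0, -0.005], [-0.02, -0.005, -1.0]]
wrist_force: [-1.0, -0.7, -5.5]
opening: 0.0485
t 19.0 gp [0.4561 0.1279 0.0469] ang 178.38 F [-1.  -0.7 -5.5] op 0.0485
tool d cm [ 0.04 -0.03  0.29] twist 0.0014 tilt xy deg [ 1.12 -0.3 ] q [ 35.  15. -26.   1. -48. -38.]
```

Run:
```python
from h import *
p=get_image('scene'); c=p['image'][200:240,345:390]; c=cv2.resize(c,None,fx=16,fy=14.5,interpolation=cv2.INTER_CUBIC)
c=np.clip(c.astype(float)*1.7,0,255).astype(np.uint8); cv2.imwrite('pics/q.png',c[:,:,::-1])
```

```text
(no output)
```

View pics/q.png

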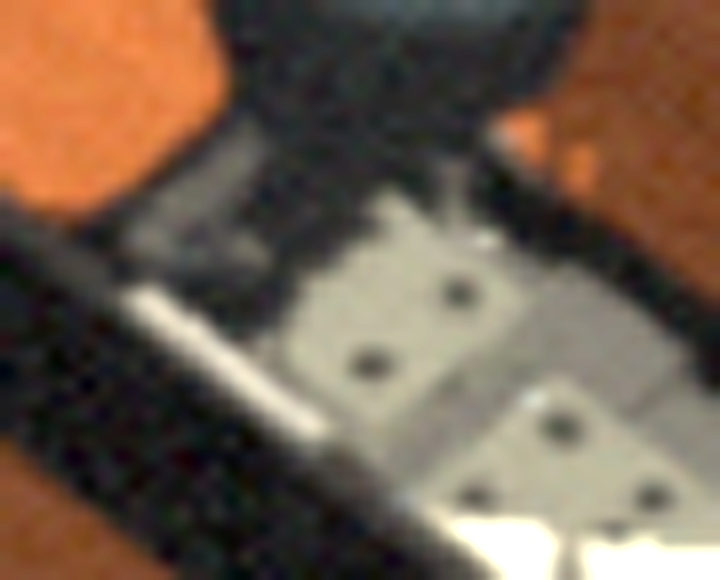

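Run:
```python
from h import *
np.set_printoptions(precision=4,suppress=True)
q=get_image('scene'); s=state(); R=np.array(s['tcp_rot']); gp=np.array(s['ee_pos'])+.155*R[:,2]
n=lambda c: np.array([345+(c[0]+.5)/16-.5,200+(c[1]+.5)/14.5-.5])
b=np.array([atz(q,n(c),gp[2]+.0047) for c in [(460,293),(372,366)]]); t=np.array([atz(q,n(c),.031) for c in [(562,428),(475,497)]])
print('gp',gp,'block ctr(scene)',b.mean(0)-[.0008,.026,0],'\n twin ctr(scene)',t.mean(0)+[.0008,.026,0], b, t)
```

```text
gp [0.4558 0.1276 0.0467] block ctr(scene) [0.4576 0.1306 0.0514] 
 twin ctr(scene) [0.4605 0.2154 0.031 ] [[0.4443 0.1569 0.0514]
 [0.4724 0.1564 0.0514]] [[0.4461 0.1901 0.031 ]
 [0.4733 0.1887 0.031 ]]
```

```bash
python3 -m creep '[{"dx":0,"dy":-0.05,"dz":0.4,"twist":0},{"dx":0,"dy":0,"dz":0.5,"twist":0},{"dx":0,"dy":0,"dz":0.3,"twist":0}]' 4.5 70
python3 g.py 0.4558 0.1272 0.0265 178.3
```

```text
time: 19.4
ee_pos: [0.4534, 0.128, 0.189]
tcp_rot: [[-0.999, 0.028, 0.019], [0.028, 1.0, -0.006], [-0.019, -0.005, -1.0]]
wrist_force: [-0.0, -0.5, -5.4]
opening: 0.0485
t 19.4 gp [0.4564 0.1271 0.0341] ang 178.39 F [-0.  -0.5 -5.4] op 0.0485
tool d cm [0.07 0.02 0.75] twist 0.0015 tilt xy deg [ 1.09 -0.34] q [ 35.  16. -27.   1. -46. -38.]
```

```bash
python3 -m creep '[{"dx":0.05,"dy":0,"dz":0.4,"twist":0},{"dx":0,"dy":0,"dz":0.3,"twist":0}]' 4.5 70
python3 g.py 0.4558 0.1272 0.0265 178.3
```

```text
time: 19.6
ee_pos: [0.453, 0.1279, 0.1814]
tcp_rot: [[-0.999, 0.028, 0.019], [0.028, 1.0, -0.006], [-0.019, -0.005, -1.0]]
wrist_force: [0.0, 0.6, -5.3]
opening: 0.0484
t 19.6 gp [0.456  0.127  0.0264] ang 178.38 F [ 0.   0.6 -5.3] op 0.0484
tool d cm [ 0.02  0.02 -0.01] twist 0.0014 tilt xy deg [ 1.09 -0.34] q [ 35.  17. -27.   1. -45. -38.]
```

```bash
python3 -m creep '[{"dx":0,"dy":0,"dz":0.15,"twist":0},{"dx":0,"dy":0,"dz":0.1,"twist":0}]' 4.5 70
python3 g.py 0.4558 0.1272 0.0265 178.3
```

```text
time: 19.8
ee_pos: [0.453, 0.128, 0.1812]
tcp_rot: [[-0.999, 0.028, 0.019], [0.027, 1.0, -0.006], [-0.02, -0.006, -1.0]]
wrist_force: [-5.3, 0.1, 5.4]
opening: 0.0485
t 19.8 gp [0.456  0.127  0.0263] ang 178.43 F [-5.3  0.1  5.4] op 0.0485
tool d cm [ 0.02  0.02 -0.02] twist 0.0022 tilt xy deg [ 1.12 -0.37] q [ 35.  17. -27.   1. -45. -38.]
```

The block reached the floor: the force rose by about 10 N at exactly the expected height. I release it.

```bash
python3 -m creep '[{"dx":0,"dy":0,"dz":0,"twist":0},{"dx":0,"dy":0,"dz":0,"twist":0},{"dx":0,"dy":0,"dz":0,"twist":0}]' 5.9 70
python3 g.py 0.4558 0.1272 0.0265 178.3
python3 -m creep '[{"dx":0,"dy":0,"dz":-0.5,"twist":0},{"dx":0,"dy":0,"dz":-1.5,"twist":0},{"dx":0,"dy":0,"dz":-2,"twist":0},{"dx":0,"dy":0,"dz":-2.5,"twist":0},{"dx":0,"dy":0,"dz":-3,"twist":0},{"dx":0,"dy":0,"dz":-3,"twist":0},{"dx":0,"dy":0,"dz":-3,"twist":0}]' 5.9 70
python3 g.py 0.4558 0.1272 0.0265 178.3
python3 - <<'E'
from h import *
p=get_image('scene'); c=p['image'][195:265,335:411]; c=cv2.resize(c,None,fx=10,fy=8.5,interpolation=cv2.INTER_CUBIC)
c=np.clip(c.astype(float)*1.5+10,0,255).astype(np.uint8); cv2.imwrite('pics/r.png',c[:,:,::-1])
for l in ['block_center','lid_lip']: print(l,[(np.round(q['location'],4),round(q['p'],2)) for q in tip_of(p,l)])
E
```

```text
time: 20.1
ee_pos: [0.4545, 0.1288, 0.1831]
tcp_rot: [[-0.999, 0.026, 0.025], [0.026, 1.0, -0.004], [-0.025, -0.004, -1.0]]
wrist_force: [-0.1, 0.2, 0.1]
opening: 0.0592
t 20.1 gp [0.4584 0.1281 0.0281] ang 178.51 F [-0.1  0.2  0.1] op 0.0592
tool d cm [ 0.26 -0.1   0.16] twist 0.0036 tilt xy deg [ 1.43 -0.24] q [ 35.  17. -27.   1. -45. -38.]
time: 20.8
ee_pos: [0.45, 0.1289, 0.342]
tcp_rot: [[-0.999, 0.026, 0.02], [0.026, 1.0, -0.009], [-0.02, -0.008, -1.0]]
wrist_force: [0.8, 0.2, -0.1]
opening: 0.0586
t 20.8 gp [0.4531 0.1276 0.187 ] ang 178.5 F [ 0.8  0.2 -0.1] op 0.0586
tool d cm [ 0.04  0.1  16.05] twist 0.0035 tilt xy deg [ 1.12 -0.49] q [ 36.   7. -13.   1. -69. -38.]
block_center [(array([0.4537, 0.1278, 0.0164]), 0.64)]
lid_lip [(array([0.5447, 0.1698, 0.1607]), 0.91), (array([0.461 , 0.2141, 0.0182]), 0.28)]
```

View pics/r.png

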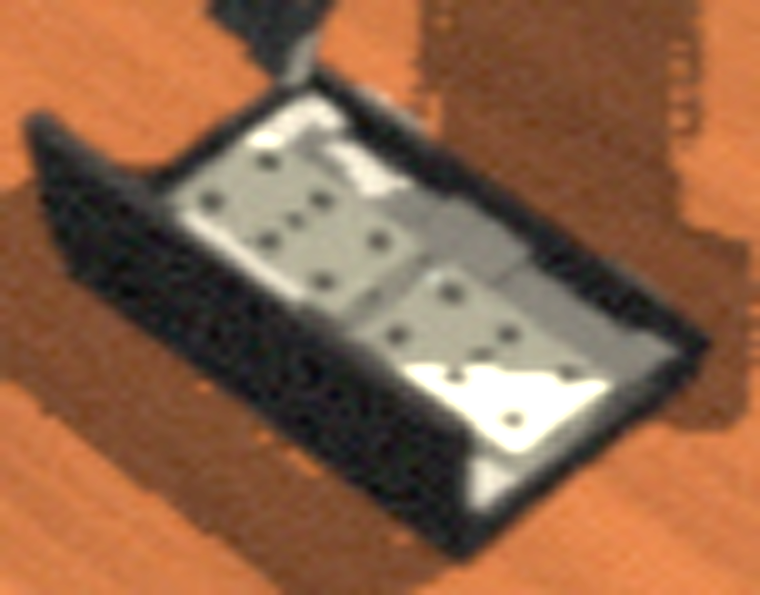

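Both blocks lie level side by side with identical hole patterns, at crop px (295,220) and (482,355). I raise the arm, close the fingers and go behind the lid, then check the top view on the way.

```bash
python3 -m creep '[{"dx":0,"dy":0,"dz":-2.5,"twist":0},{"dx":0,"dy":0.5,"dz":-3,"twist":0},{"dx":-1.5,"dy":1,"dz":-1,"twist":0},{"dx":-3,"dy":1,"dz":0,"twist":0},{"dx":-3.5,"dy":1,"dz":0,"twist":0},{"dx":-3.5,"dy":0.5,"dz":0,"twist":0},{"dx":-3,"dy":0,"dz":0,"twist":0},{"dx":-1.5,"dy":0,"dz":0,"twist":0}]' 0 40
python3 g.py 0.605 0.168 0.143 178.3
python3 - <<'E'
from h import *
for n,(y0,y1,x0,x1) in [('scene',(170,280,310,430)),('top',(170,280,210,330))]:
    p=get_image(n); c=cv2.resize(p['image'][y0:y1,x0:x1],None,fx=5.4,fy=5.4,interpolation=cv2.INTER_CUBIC); cv2.imwrite('pics/s_%s.png'%n,c[:,:,::-1])
    for l in ['block_center','twin_center','lid_lip']: print(n,l,[(np.round(q['location'],4),round(q['p'],2)) for q in tip_of(p,l)])
E
```

```text
time: 21.75
ee_pos: [0.6129, 0.1663, 0.4072]
tcp_rot: [[-1.0, 0.024, 0.015], [0.024, 1.0, -0.008], [-0.015, -0.008, -1.0]]
wrist_force: [-0.1, 0.8, -0.1]
opening: -0.0003
t 21.75 gp [0.6152 0.165  0.2522] ang 178.62 F [-0.1  0.8 -0.1] op -0.0003
tool d cm [ 1.19  0.36 10.9 ] twist 0.0056 tilt xy deg [ 0.85 -0.47] q [ 29.  24.  20.   1. -85. -31.]
scene block_center [(array([0.4509, 0.1272, 0.0164]), 0.57)]
scene twin_center [(array([0.4549, 0.2119, 0.0207]), 0.63)]
scene lid_lip [(array([0.5449, 0.1695, 0.1614]), 0.89)]
top block_center [(array([0.453 , 0.1283, 0.02  ]), 0.72), (array([ 0.468 , -0.2265,  0.003 ]), 0.26)]
top twin_center [(array([0.4581, 0.2101, 0.0216]), 0.8)]
top lid_lip [(array([0.5467, 0.1699, 0.1598]), 0.77)]
```

View pics/s_scene.png

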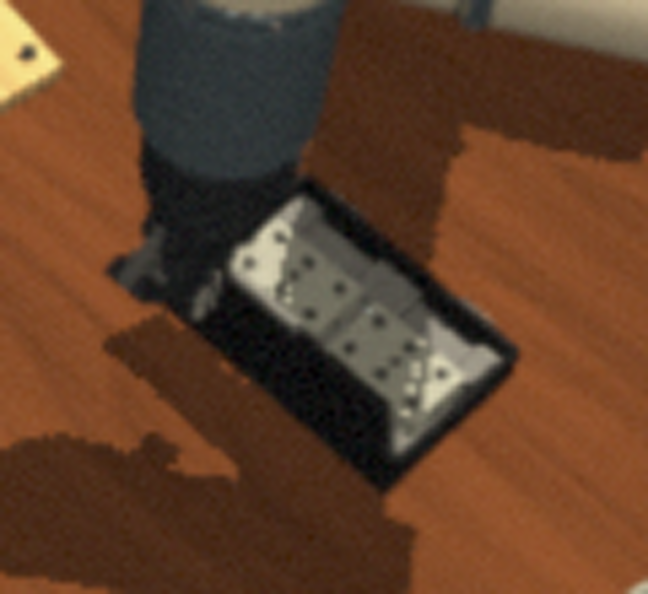

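View pics/s_top.png

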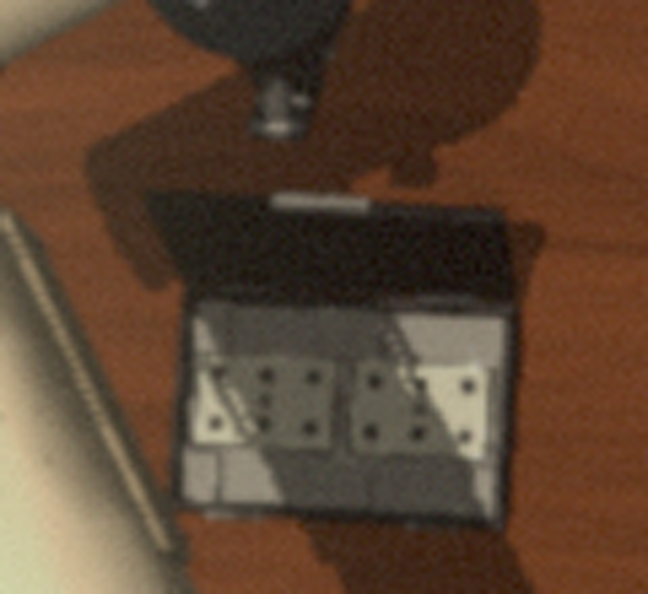

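Both views show the two blocks flat and centred in their pockets (top crop (415,405) and (265,405)). Next I descend behind the lid.

```bash
python3 -m creep '[{"dx":0.3,"dy":0.3,"dz":1,"twist":0},{"dx":0,"dy":0,"dz":2,"twist":0},{"dx":0,"dy":0,"dz":2.5,"twist":0},{"dx":0,"dy":0,"dz":2.5,"twist":0},{"dx":0,"dy":0,"dz":2,"twist":0},{"dx":0,"dy":0,"dz":0.7,"twist":0}]' 0 40
python3 g.py 0.605 0.168 0.143 178.3
```

```text
time: 22.75
ee_pos: [0.6055, 0.17, 0.3005]
tcp_rot: [[-1.0, 0.021, 0.023], [0.021, 1.0, -0.002], [-0.023, -0.002, -1.0]]
wrist_force: [-0.6, 0.1, -0.5]
opening: -0.0001
t 22.75 gp [0.609  0.1697 0.1455] ang 178.79 F [-0.6  0.1 -0.5] op -0.0001
tool d cm [ 0.4  -0.18  0.24] twist 0.0085 tilt xy deg [ 1.3  -0.12] q [ 30.  26.   7.   1. -70. -32.]
```

Now I push towards -x until upright, to gp x about 0.54.

```bash
python3 -m creep '[{"dx":1,"dy":0,"dz":0,"twist":0},{"dx":1.2,"dy":0,"dz":0.1,"twist":0},{"dx":1.2,"dy":0,"dz":0.1,"twist":0},{"dx":1.2,"dy":0,"dz":0,"twist":0},{"dx":1.2,"dy":0,"dz":0,"twist":0}]' 0 40
python3 g.py 0.543 0.169 0.1425 178.3
```

```text
time: 23.25
ee_pos: [0.5472, 0.1716, 0.3006]
tcp_rot: [[-0.999, 0.019, 0.034], [0.019, 1.0, -0.002], [-0.034, -0.001, -0.999]]
wrist_force: [1.2, -0.6, 1.0]
opening: -0.0002
t 23.25 gp [0.5524 0.1713 0.1457] ang 178.91 F [ 1.2 -0.6  1. ] op -0.0002
tool d cm [ 0.95 -0.25  0.29] twist 0.0107 tilt xy deg [ 1.94 -0.11] q [ 33.  20.  -3.   1. -66. -35.]
```

```bash
python3 -m creep '[{"dx":1.2,"dy":0,"dz":0.2,"twist":0},{"dx":1.2,"dy":0,"dz":0.1,"twist":0},{"dx":1.2,"dy":0,"dz":0.1,"twist":0}]' 0 40
python3 g.py 0.5193 0.169 0.1425 178.3
python3 - <<'E'
from h import *
p=get_image('scene')
c=cv2.resize(p['image'][170:280,310:430],None,fx=5.4,fy=5.4,interpolation=cv2.INTER_CUBIC); cv2.imwrite('pics/u_s.png',c[:,:,::-1])
print([(np.round(q['location'],4),round(q['p'],2)) for q in tip_of(p,'lid_lip')])
E
```

```text
time: 23.55
ee_pos: [0.5111, 0.1726, 0.3007]
tcp_rot: [[-0.999, 0.017, 0.046], [0.017, 1.0, 0.002], [-0.046, 0.002, -0.999]]
wrist_force: [1.7, -0.2, -0.9]
opening: -0.0003
t 23.55 gp [0.5183 0.1728 0.1459] ang 179.02 F [ 1.7 -0.2 -0.9] op -0.0003
tool d cm [-0.09 -0.38  0.34] twist 0.0125 tilt xy deg [2.66 0.09] q [ 36.  16.  -9.   2. -64. -38.]
[(array([0.492 , 0.1713, 0.1644]), 0.61)]
```

View pics/u_s.png

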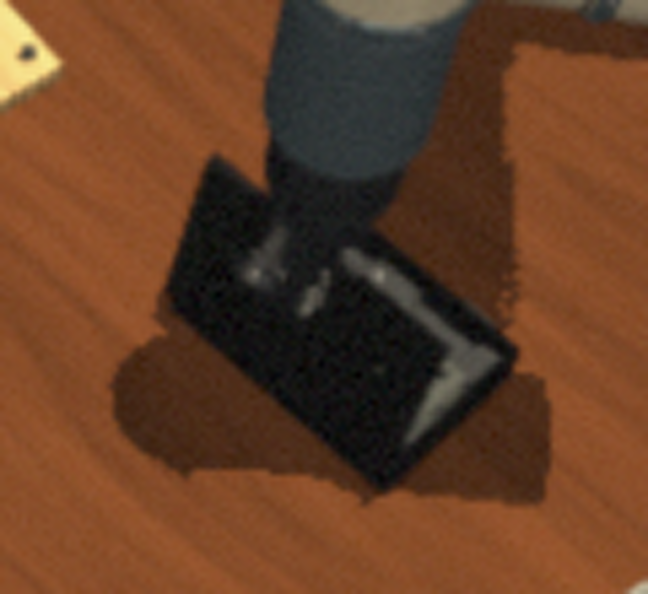

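```bash
python3 -m creep '[{"dx":1.1,"dy":-0.1,"dz":0.4,"twist":0},{"dx":1.1,"dy":-0.1,"dz":0.5,"twist":0},{"dx":1.0,"dy":0,"dz":0.6,"twist":0},{"dx":1.0,"dy":0,"dz":0.6,"twist":0}]' 0 40
python3 g.py 0.476 0.170 0.1242 178.3
```

```text
time: 24.05
ee_pos: [0.4718, 0.1725, 0.2814]
tcp_rot: [[-0.998, 0.015, 0.056], [0.015, 1.0, 0.006], [-0.056, 0.007, -0.998]]
wrist_force: [-0.0, 0.9, 2.1]
opening: -0.0003
t 24.05 gp [0.4805 0.1734 0.1267] ang 179.14 F [-0.   0.9  2.1] op -0.0003
tool d cm [ 0.46 -0.35  0.22] twist 0.0146 tilt xy deg [3.23 0.34] q [ 39.  12. -16.   2. -59. -41.]
```

```bash
python3 -m creep '[{"dx":1.1,"dy":-0.1,"dz":0.9,"twist":0},{"dx":0.9,"dy":-0.1,"dz":1.0,"twist":0},{"dx":0.7,"dy":0,"dz":1.0,"twist":0},{"dx":0.6,"dy":0,"dz":1.0,"twist":0}]' 0 40
python3 g.py 0.4476 0.170 0.0869 178.3
python3 - <<'E'
from h import *
p=get_image('scene')
c=cv2.resize(p['image'][170:280,310:430],None,fx=5.4,fy=5.4,interpolation=cv2.INTER_CUBIC); cv2.imwrite('pics/v_s.png',c[:,:,::-1])
print([(np.round(q['location'],4),round(q['p'],2)) for q in tip_of(p,'lid_lip')])
E
```

```text
time: 24.45
ee_pos: [0.4423, 0.1725, 0.2431]
tcp_rot: [[-0.998, 0.013, 0.065], [0.013, 1.0, 0.01], [-0.065, 0.011, -0.998]]
wrist_force: [-0.4, -0.5, 2.1]
opening: -0.0
t 24.45 gp [0.4523 0.1741 0.0884] ang 179.24 F [-0.4 -0.5  2.1] op -0.0
tool d cm [ 0.47 -0.41  0.12] twist 0.0164 tilt xy deg [3.7  0.58] q [ 41.  12. -24.   3. -51. -43.]
[(array([0.3951, 0.1725, 0.0815]), 0.65)]
```

View pics/v_s.png

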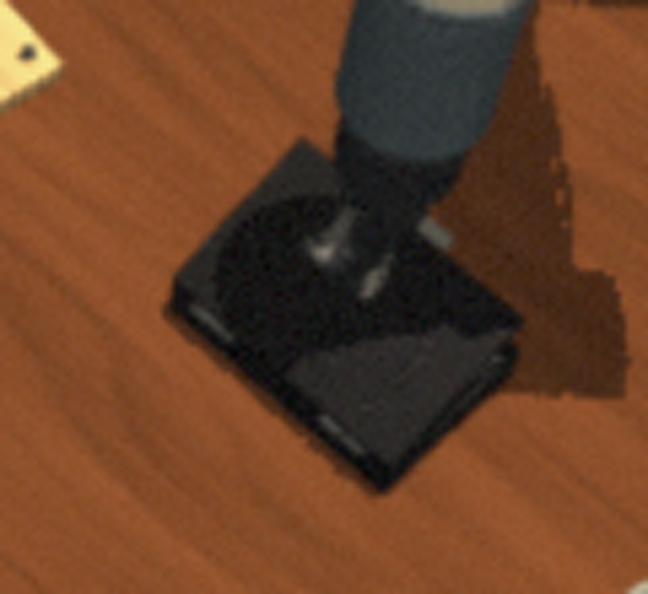

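The lid is nearly down (lip at z ≈ 0.08, about 20° open). I press straight down until the force rises.

```bash
python3 -m creep '[{"dx":0.4,"dy":0,"dz":0.9,"twist":0},{"dx":0.2,"dy":0,"dz":0.9,"twist":0},{"dx":0.1,"dy":0,"dz":0.4,"twist":0}]' 0 40
python3 g.py 0.4415 0.170 0.064 178.3
```

```text
time: 24.85
ee_pos: [0.4371, 0.1731, 0.2198]
tcp_rot: [[-0.998, 0.012, 0.065], [0.013, 1.0, 0.01], [-0.065, 0.011, -0.998]]
wrist_force: [-0.4, 0.5, 1.0]
opening: -0.0
t 24.85 gp [0.4471 0.1747 0.0652] ang 179.25 F [-0.4  0.5  1. ] op -0.0
tool d cm [ 0.56 -0.48  0.07] twist 0.0165 tilt xy deg [3.71 0.6 ] q [ 42.  13. -26.   3. -48. -44.]
```

```bash
python3 -m creep '[{"dx":0,"dy":0,"dz":0.2,"twist":0},{"dx":0,"dy":0,"dz":0.2,"twist":0}]' 0 40
python3 g.py 0.4415 0.170 0.064 178.3
```

```text
time: 25.05
ee_pos: [0.4373, 0.1732, 0.2174]
tcp_rot: [[-0.998, 0.012, 0.065], [0.012, 1.0, 0.009], [-0.064, 0.01, -0.998]]
wrist_force: [-18.4, -1.9, 39.2]
opening: 0.0
t 25.05 gp [0.4473 0.1747 0.0627] ang 179.3 F [-18.4  -1.9  39.2] op 0.0
tool d cm [ 0.57 -0.47 -0.17] twist 0.0174 tilt xy deg [3.7  0.53] q [ 42.  13. -26.   3. -47. -44.]
```

The lid is on its rim (the force rose sharply to 39 N). I back off straight away.

```bash
python3 -m creep '[{"dx":0,"dy":0,"dz":-0.5,"twist":0},{"dx":0,"dy":0,"dz":-1.5,"twist":0},{"dx":0,"dy":0,"dz":-2.5,"twist":0},{"dx":0,"dy":0,"dz":-3,"twist":0},{"dx":0.5,"dy":-1,"dz":-3,"twist":0},{"dx":1,"dy":-2,"dz":-3,"twist":0},{"dx":1,"dy":-3,"dz":-2,"twist":0},{"dx":1,"dy":-4,"dz":-1,"twist":0}]' 0 40
python3 -m creep '[{"dx":0,"dy":-5,"dz":0,"twist":0},{"dx":0,"dy":-5,"dz":0,"twist":0},{"dx":0,"dy":-5,"dz":0,"twist":0},{"dx":0,"dy":-3,"dz":0,"twist":0},{"dx":0,"dy":-1,"dz":0,"twist":0}]' 0 40
python3 - <<'E'
from h import *
for n,(y0,y1,x0,x1) in [('scene',(170,280,310,430)),('top',(170,280,210,330))]:
    p=get_image(n); save(p,'wf_'+n); c=cv2.resize(p['image'][y0:y1,x0:x1],None,fx=5.4,fy=5.4,interpolation=cv2.INTER_CUBIC); cv2.imwrite('pics/w_%s.png'%n,c[:,:,::-1])
    for l in ['lid_lip','lid_hinge','stone','hammer','dish']: print(n,l,[(np.round(q['location'],4),round(q['p'],2)) for q in tip_of(p,l)][:2])
E
```

```text
time: 25.85
ee_pos: [0.391, 0.0724, 0.3845]
tcp_rot: [[-0.998, 0.007, 0.063], [0.008, 1.0, 0.007], [-0.063, 0.007, -0.998]]
wrist_force: [0.9, -0.8, 0.0]
opening: -0.0001
time: 26.35
ee_pos: [0.3876, -0.1241, 0.3866]
tcp_rot: [[-0.997, 0.005, 0.073], [0.006, 1.0, 0.009], [-0.073, 0.009, -0.997]]
wrist_force: [-0.7, 0.0, 0.8]
opening: 0.0001
scene lid_lip [(array([0.3877, 0.1714, 0.0388]), 0.88), (array([ 0.4639, -0.2616,  0.0632]), 0.41)]
scene lid_hinge [(array([0.5191, 0.1698, 0.0368]), 0.58)]
scene stone [(array([ 0.7508,  0.0252, -0.0018]), 0.96), (array([ 0.4525, -0.3397,  0.0459]), 0.32)]
scene hammer [(array([ 0.4945, -0.465 ,  0.0016]), 0.66), (array([ 0.4663, -0.2624,  0.0633]), 0.52)]
scene dish [(array([0.4847, 0.4603, 0.0025]), 0.9)]
top lid_lip [(array([0.3866, 0.1754, 0.0396]), 0.68)]
top lid_hinge [(array([0.5211, 0.1716, 0.0338]), 0.56)]
top stone [(array([0.7423, 0.0169, 0.0011]), 0.71), (array([ 0.4919, -0.4661,  0.0031]), 0.54)]
top hammer [(array([ 0.4934, -0.4688,  0.0038]), 0.81)]
top dish [(array([0.4902, 0.4607, 0.0022]), 0.94)]
```

View pics/w_scene.png

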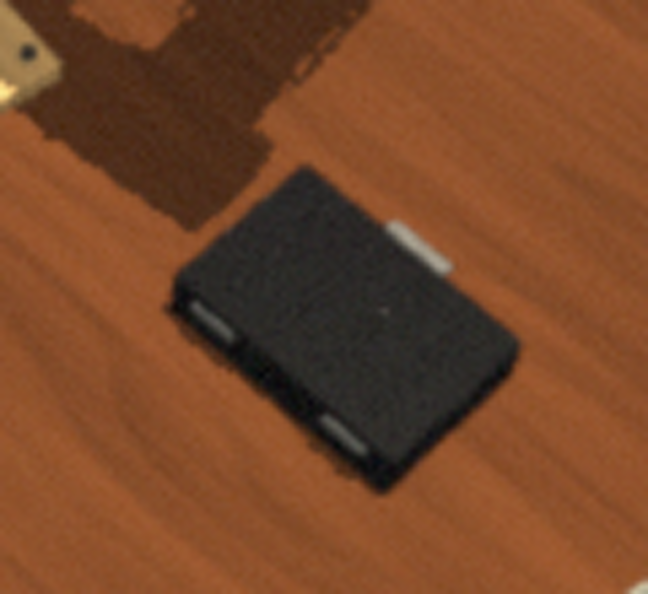

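View pics/wf_top.png

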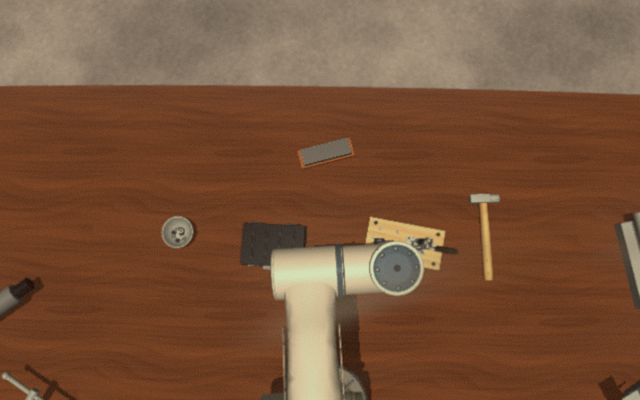

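The lid is flat on the case with its lip at z ≈ 0.039 (px (420,248) in the crop). The stone, hammer and dish are where they were, and the arm is clear. I hand the job in.

```bash
python3 -m creep '[{"dx":0,"dy":0,"dz":0,"twist":0},{"dx":0,"dy":0,"dz":0,"twist":0}]' && python3 -c "
from bench import *
print(job_done())"
```

```text
time: 27.15
ee_pos: [0.3881, -0.1208, 0.3866]
tcp_rot: [[-0.997, 0.0, 0.073], [0.001, 1.0, 0.009], [-0.073, 0.009, -0.997]]
wrist_force: [0.2, 0.4, -0.5]
opening: -0.0002
the job is handed in; nothing more can be done
None
```

I threw the clamp fully open by its handle, lifted the block out, laid it in the empty pocket beside its twin, closed the lid, and handed the job in at about 27 s. No verdict was reported.

**Clamp:** the arm stands upright and the grip lies at its open position. The block was still in its place on the board when I released the handle.

**Blocks:** just before closing, both views showed the two blocks flat in their pockets. The block touched the floor at the expected height, and both estimates were within about 4 mm of the seats. I could not see them again once the lid was shut.

**Lid:** the pictures show it flat on the rim, with the lip at about 39 mm, which is where it should sit when shut.

**Bystanders:** the stone, hammer and dish were within about 4 mm of their first readings. The arm ended clear of everything, with no load on the wrist.

**What disagreed:**
- The two cameras differed by 2 to 4 mm on where the case sits, so I aimed between them. The block went in without catching.
- The final press on the lid peaked at about 39 N through the fingertips before I backed off. The 40 N limit is for the arm and the gripper's body.
- The tool drifted to about 4° off vertical over the run, with no visible effect.

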